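# Feel which coin boxes are full and stack those in the stand

### The arm

A 6-joint arm with a two-finger parallel gripper is mounted at the origin on a cart in front of the work surface, level with it; the furniture and walls round the work are solid. World frame = base frame: x ahead of the robot, y to its left, z up, the work surface at z = 0. Lengths are in m, angles in degrees, forces in N, time in s.
With the tool pointing down it reaches from about 0.35 to 0.875 m from the base axis. Payload 15.5 kg.
Tool frame: the origin (TCP) lies at the very end of the fingers, on their centre line; the grasp point (between the pads) lies 19 mm behind it; z points along the fingers, y is the line along which they close (so a half turn about z gives the same grasp; the last joint's range is limited). The gripper opens to 85 mm and grips with 20 to 120 N. Pads are 22 mm wide; open, the fingers measure 114 mm over their backs; the gripper's body (76 mm by 85 mm) begins 54 mm behind the grasp point. The pads swing forward as they close: fully open they stand 13 mm farther back than shut.
Start: joints at [62.653, 28.281, 77.091, -0, 74.628, -5.472], TCP at [0.233, 0.58, 0.231] pointing down, gripper open.
Joint ranges: [-166.48, 166.48], [-47.26, 123.95], [12.59, 153.08], [-70.14, 250.14], [6.76, 159.57], [-176.63, 176.63]. Speed limits (degrees/s): [108.29, 108.29, 147.25, 172.46, 172.46, 172.46].

### API

Orientations are given as [roll, pitch, yaw] about the fixed x, y, z axes, in that order (R = Rz(yaw) Ry(pitch) Rx(roll)).
In Python, from plant import ctrl gives the robot as it stands. The module is installed in compiled form; this text tells all that it offers.
- The arm moves only by the shell command python3 -m creep 'ROWS' [FORCE]. ROWS is a JSON object of lists of equal length, an entry for each row: "hand": the closure, from 0 (fully open) to 1 (shut); "dp": the shift along the tool's x, y, z each as a share of 60 mm, from -1 to 1, a list of three; "rotation": the turn, a rotation vector about the tool's x, y, z each as a share of 4 degrees, from -1 to 1, a list of three. A call has 1 to 5 rows; each row shifts and turns the commanded pose from where the row before left it, along the tool's axes as they then stand; what a row does not reach is not made up. A row lasts 1/8 s, in which the tool goes at most 62.5 mm and 10.7 degrees, less where a joint would pass 70% of its speed; a pose out of reach is approached as far as the arm can. A call with a number of a shift or a turn outside -1 to 1 is refused whole. A call with a gripper value outside its range is refused whole. The fingers move at their own pace and stop on an object; FORCE is the grip in N (left out, the last holds). Time passes only in rows, so rows that do not move let the fingers close. It gives the time, the measured TCP pose, the force, the opening and the grip force at its end, in the units of the state.
- ctrl.get_state(): the state, without advancing time (a new reading comes with each control period).
- ctrl.grab_frame(name): name is "side" or "top" or "wrist"; returns the picture (384x512x3 uint8, red, green, blue); there is no depth.
- ctrl.get_calibration(name): a dict with "mtx" (3x3 intrinsics, pixels), "R" (3x3) and "t" (3): a world point X has camera coordinates R X + t. Camera axes: x right, y down, z forward; pixel columns grow to the right and rows downward; lengths in m; the calibration is good to about 2 mm. A picture is of the moment at which its call begins: read the wrist's pose just before it. get_calibration takes no time and is no camera call; for the wrist camera it gives the pose at the moment of the call.
- ctrl.close_job(): hands the job in; it is judged then, once.
The state is a dict: "t": time; "joint_positions": joint angles; "qvel": joint speeds; "tau": joint torques, N m; "tcp_pos": TCP position; "ee_rot": TCP orientation; "force": force on the tool from outside, world axes, zero at the start; "moment": the same for the moment, N m; "gripper_width": opening from 0.0 (shut) to 1.0 (fully open); "grasp_force": force on a finger pad.
Only numpy, scipy, OpenCV 4.12 (cv2) and the standard library are available. Lean on these libraries where they do the work, as an engineer would, in place of code of your own. Each camera call takes 0.05 s, during which the arm holds its last target. There are 200 camera calls.

### The job

Two of the three identical closed coin boxes in the rack are full of coins and one is empty: lift them to feel which. Stack the two full ones squarely in the stand, one on the other, lengthways between its end plates; you will have to set each down and take it again by its long sides, since the rack leaves only the ends free. The empty one must stand in the rack at the end; keep every box upright and leave the other things on the counter alone.

Things in the scene. Friction and masses are not known exactly. Their poses are not given: they have to be found in the camera images.
- coin_box_1: closed coin box, 62 mm long (own x), 40 mm wide (y), 40 mm high, grey with a fixed blue lid and white label band; origin at the centre of its underside, z up. The three look identical: two are full of coins (0.36 to 0.48 kg), one is empty (about 0.065 kg); which is which changes every time and can only be felt as weight when a box is lifted clear
- coin_box_2: another closed coin box like coin_box_1 (62 x 40 x 40 mm, origin at the centre of its underside, x along its length); full or empty, not known beforehand
- coin_box_3: another closed coin box like coin_box_1 (62 x 40 x 40 mm, origin at the centre of its underside, x along its length); full or empty, not known beforehand
- coin_rack: fixed steel rack, 84 (own x) x 158 mm (y), origin centre of underside, floor 5 mm up. Four dividers along x, 50 long, 5 thick, 28 mm above the floor, make three bays 46 mm wide at y -51, 0, 51 mm. Each holds a box lengthways along x. No room for fingers beside the long sides; box ends are free but for lips 5 mm high at the front and back edges, inner faces 35 mm from the middle
- coin_stand: fixed stand for a column of two boxes: black floor 94 (own x) x 54 mm (y), 6 mm thick; two aluminium end plates, 68 mm apart along x, tops splayed outward, ending 68 mm above the counter; long sides open. Origin centre of underside. A box stands in it lengthways along x, its ends behind the plates (3 mm play each end), so fingers fit only on its long sides
- tape: roll of brown packing tape, 93 mm wide, 48 mm high, lying fixed on the counter; origin at the centre of its underside. Beyond the rack, from about 120 mm behind its centre, a fixed clear glass shelf on posts hangs 0.285 m above the counter: keep the gripper and wrist out of it
- citrus_press: fixed tall citrus press with lever, 0.5 m high, standing to the right of the work; origin at the centre of its underside. Pass above it or round it
- stand_floor (a point): centre of the top face of the stand's floor (6 mm above the counter); the axes are the stand's. The first box's underside comes here, the second box's 40 mm higher. In line with the rack's row, on the side of the stand nearer the rack's -y end, at least 170 mm of counter beside this point is free for putting a box down
- lemon_1: yellow lemon, loose bystander, to be left alone; origin at the centre of its underside as placed
- orange_1: orange, loose bystander, to be left alone; origin at the centre of its underside as placed
- mustard_pot: small white pot with red lid, 61 mm wide, 48 mm high, loose bystander, to be left alone; origin at the centre of its underside as placed
- pepper_pot: small white pot with black lid, 55 mm wide, 62 mm high, loose bystander, to be left alone; origin at the centre of its underside as placed
- till_roll: white till paper roll, 64 mm wide, 57 mm high, loose bystander, to be left alone; origin at the centre of its underside as placed
Not all that is in view belongs to the job. Leave any turquoise look-alike of the coin_box_2 alone.

How it is judged:
By the outcome, as a careful person would: the job done as asked, in the order asked, and still so for the second after the job is handed in, with the robot touching nothing.
It also fails if it takes over 72 s, if anything falls off the work surface, if the arm or the gripper's body presses on something with over 40 N, if the wrist force passes 120 N, or if a joint passes its speed limit or range.

## Working session

There is one attempt and no reset: what is moved stays moved. The work goes in short steps, Python scripts to look and compute and a shell command to move; the robot and the scene stay as the last step left them, time stands still between calls to the robot, and variables do not carry over. Pictures are saved under pics/ and viewed, at most 10 in all, crops included, and the job is handed in when it is done.

```bash
mkdir -p pics; python3 - <<'E'
from plant import ctrl
import cv2,numpy as np
for n in ["top","side"]:
    im=ctrl.grab_frame(n); cv2.imwrite(f"pics/{n}0.png",cv2.resize(im[:,:,::-1],(800,600),interpolation=cv2.INTER_CUBIC))
    c=ctrl.get_calibration(n); print(n,np.round(c["mtx"],1).tolist(),np.round(c["R"],3).tolist(),np.round(c["t"],3).tolist())
s=ctrl.get_state();print(s)
E
```

```text
top [[379.7, 0.0, 251.0], [0.0, 379.7, 194.5], [0.0, 0.0, 1.0]] [[-0.012, -1.0, 0.007], [-0.993, 0.011, -0.12], [0.12, -0.008, -0.993]] [-0.113, 0.487, 1.162]
side [[392.6, 0.0, 254.5], [0.0, 392.6, 192.4], [0.0, 0.0, 1.0]] [[0.606, -0.795, 0.003], [-0.685, -0.524, -0.507], [0.405, 0.305, -0.862]] [-0.367, 0.281, 1.111]
{'t': 0.1, 'joint_positions': array([ 6.26540970e+01,  2.83115848e+01,  7.71228943e+01, -9.79961829e-04,
        7.46287088e+01, -5.47116244e+00]), 'qvel': array([ 0.06369378, -0.07381634, -0.12080741, -0.04464112, -0.0209436 ,
        0.01466807]), 'tau': array([ 9.69625216e-04, -8.83580518e+01, -3.84560966e+01, -2.85187461e-04,
        5.28192701e-03,  1.26307218e-04]), 'tcp_pos': array([0.23271064, 0.57971702, 0.23076111]), 'ee_rot': array([-1.79937010e+02, -5.08431724e-03,  1.58125517e+02]), 'force': array([0.61940362, 0.34083585, 0.45477989]), 'moment': array([ 0.03237589, -0.04049394,  0.00701814]), 'grasp_force': 0.0, 'gripper_width': 0.999219231539452}
```

View pics/top0.png

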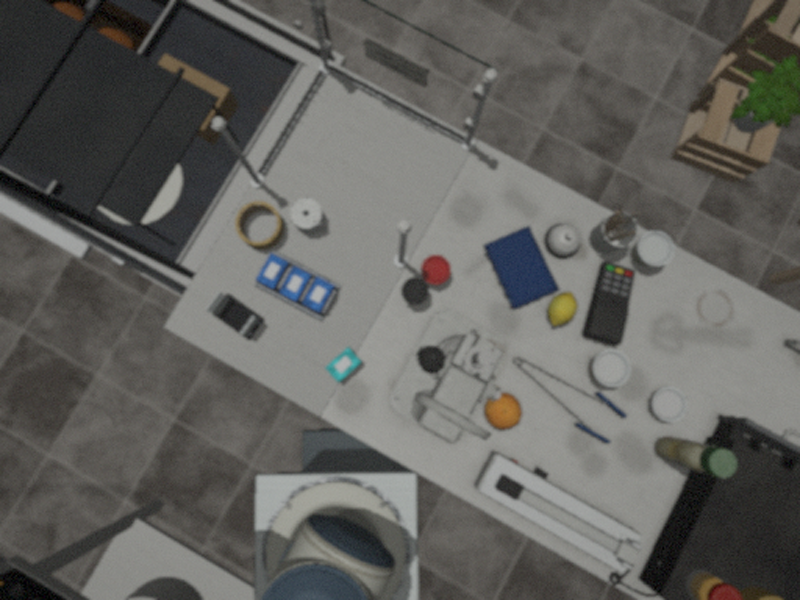

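View pics/side0.png

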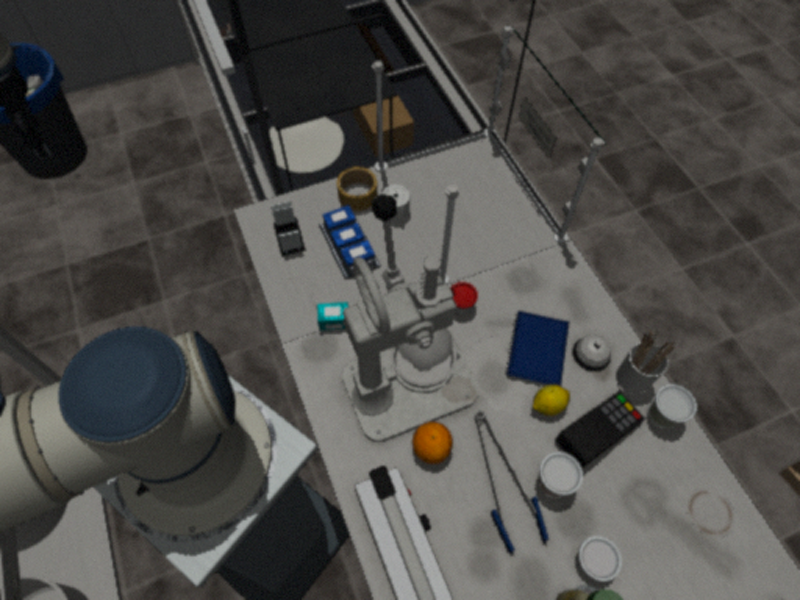

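Top view (800x600 scale): boxes at (270,270), (296,283), (319,295) in the rack; stand at (238,315); tape ring (260,226); till roll (307,213); turquoise decoy (344,365); glass shelf posts behind the rack; press around (445,380).

```bash
cat >h.py <<'E'
from plant import ctrl
import cv2,numpy as np
from scipy.spatial.transform import Rotation as Ro
def pos(cal,u,v,z):
    R,t=np.array(cal["R"]),np.array(cal["t"]); d=R.T@np.linalg.inv(cal["mtx"])@[u,v,1]; o=-R.T@t
    return o+d*(z-o[2])/d[2]
def plan(x,y,z,yaw,s=None):
    "tool-frame shift (in 60mm shares) and yaw turn (4deg shares) to reach tool-down pose; shift given in the tool axes now AND after"
    s=s or ctrl.get_state(); R=Ro.from_euler('xyz',s['ee_rot'],degrees=True); G=Ro.from_euler('xyz',[180,0,yaw],degrees=True)
    d=np.array([x,y,z])-s['tcp_pos']; 
    rv=np.degrees((R.inv()*G).as_rotvec())
    print("dp now",np.round(R.inv().apply(d)/.06,2),"dp after",np.round(G.inv().apply(d)/.06,2),"rot/4",np.round(rv/4,2),"|d|mm",np.round(np.linalg.norm(d)*1000))
E
python3 - <<'E'
from h import *
im=ctrl.grab_frame("top"); c=ctrl.get_calibration("top")
for n,u,v,z in [("b",270,270,.045),("b",296,283,.045),("b",319,295,.045),("stand",238,315,.06),("tape",260,226,.048),("decoy",344,365,.04),("lcorner",168,327,0),("till",307,213,.057),("posttop",403,228,.285),("posttop",220,123,.285),("post base",400,262,0),("pb",257,180,0),("pressfront",488,432,.1)]:
    print(n,np.round(pos(c,u/1.5625,v/1.5625,z),3))
cr=im[140:240,100:270]; cv2.imwrite("pics/topc.png",cv2.resize(cr[:,:,::-1],None,fx=4.7,fy=4.7,interpolation=cv2.INTER_CUBIC))
E
```

```text
b [0.554 0.124 0.045]
b [0.528 0.072 0.045]
b [0.503 0.026 0.045]
stand [0.463 0.182 0.06 ]
tape [0.644 0.144 0.048]
decoy [ 0.364 -0.023  0.04 ]
lcorner [0.447 0.34  0.   ]
till [0.667 0.049 0.057]
posttop [ 0.577 -0.136  0.285]
posttop [0.755 0.16  0.285]
post base [ 0.577 -0.137  0.   ]
pb [0.756 0.163 0.   ]
pressfront [ 0.237 -0.292  0.1  ]
```

View pics/topc.png

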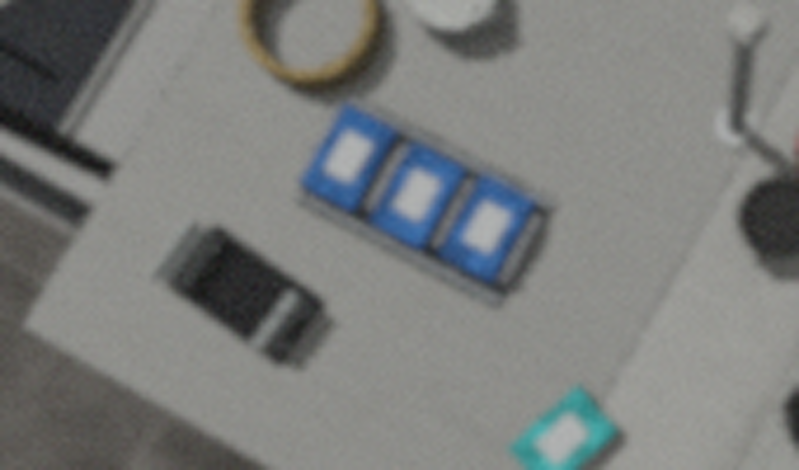

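```bash
cat >>h.py <<'E'
def rows(x,y,z,yaw,n,nrot=None):
    "per-row dp shares (shift along the tool axes as they stand before each row's turn), rotation share"
    s=ctrl.get_state(); R=Ro.from_euler('xyz',s['ee_rot'],degrees=True); G=Ro.from_euler('xyz',[180,0,yaw],degrees=True)
    d=np.array([x,y,z])-s['tcp_pos']; rv=(R.inv()*G).as_rotvec(); nr=nrot or n
    print("turn/row",np.round(np.degrees(rv)/4/nr,2),"for",nr,"| turn total",np.round(np.degrees(rv),1),"| d mm",np.round(d*1000))
    for i in range(n):
        k=R*Ro.from_rotvec(rv*min(i,nr)/nr); print(i,np.round(k.inv().apply(d)/.06/n,2))
E
python3 -c "
from h import *
rows(.50,.09,.23,62.6,12,24)"
```

```text
turn/row [-0.  0.  1.] for 24 | turn total [-0.   0.  95.5] | d mm [ 267. -490.   -1.]
0 [-0.6  -0.49  0.  ]
1 [-0.63 -0.45  0.  ]
2 [-0.66 -0.41  0.  ]
3 [-0.69 -0.36  0.  ]
4 [-0.71 -0.31  0.  ]
5 [-0.73 -0.26  0.  ]
6 [-0.75 -0.21  0.  ]
7 [-0.76 -0.16  0.  ]
8 [-0.77 -0.1   0.  ]
9 [-0.77 -0.05  0.  ]
10 [-0.77  0.    0.  ]
11 [-0.77  0.06  0.  ]
```

```bash

python3 -m creep '{"hand":[0.1,0.1,0.1,0.1],"dp":[[-0.6,-0.49,0],[-0.63,-0.45,0],[-0.66,-0.41,0],[-0.69,-0.36,0]],"rotation":[[0,0,1],[0,0,1],[0,0,1],[0,0,1]]}'
python3 -m creep '{"hand":[0.1,0.1,0.1,0.1],"dp":[[-0.71,-0.31,0],[-0.73,-0.26,0],[-0.75,-0.21,0],[-0.76,-0.16,0]],"rotation":[[0,0,1],[0,0,1],[0,0,1],[0,0,1]]}'
python3 -m creep '{"hand":[0.1,0.1,0.1,0.1],"dp":[[-0.77,-0.1,0],[-0.77,-0.05,0],[-0.77,0,0],[-0.77,0.06,0]],"rotation":[[0,0,1],[0,0,1],[0,0,1],[0,0,1]]}'
python3 -m creep '{"hand":[0.1,0.1,0.1,0.1,0.1],"dp":[[0,0,0],[0,0,0],[0,0,0],[0,0,0],[0,0,0]],"rotation":[[0,0,1],[0,0,1],[0,0,1],[0,0,1],[0,0,1]]}'
python3 -m creep '{"hand":[0.1,0.1,0.1,0.1,0.1],"dp":[[0,0,0],[0,0,0],[0,0,0],[0,0,0],[0,0,0]],"rotation":[[0,0,1],[0,0,1],[0,0,1],[0,0,1],[0,0,1]]}'
python3 - <<'E'
from h import *
s=ctrl.get_state(); c=ctrl.get_calibration("wrist"); im=ctrl.grab_frame("wrist")
np.savez("w1.npz",**c); cv2.imwrite("pics/w1.png",cv2.resize(im[:,:,::-1],(800,600),interpolation=cv2.INTER_CUBIC)); print(s['t'],s['tcp_pos'],s['ee_rot'],s['gripper_width'],s['force'],s['joint_positions'])
E
```

```text
t: 0.65
tcp_pos: [0.3224, 0.415, 0.2311]
ee_rot: [-180.0, 0.0, 142.0]
force: [0.3, 0.4, -0.1]
gripper_width: 0.899
grasp_force: 0.0
t: 1.15
tcp_pos: [0.4112, 0.2512, 0.2313]
ee_rot: [180.0, 0.0, 126.0]
force: [0.8, 0.8, -0.6]
gripper_width: 0.901
grasp_force: 0.0
t: 1.65
tcp_pos: [0.4995, 0.0882, 0.2312]
ee_rot: [-180.0, -0.0, 110.0]
force: [0.2, -0.4, 0.2]
gripper_width: 0.899
grasp_force: 0.0
t: 2.28
tcp_pos: [0.4989, 0.0896, 0.2311]
ee_rot: [-180.0, 0.0, 90.0]
force: [-0.4, 0.3, 0.2]
gripper_width: 0.902
grasp_force: 0.0
t: 2.9
tcp_pos: [0.4989, 0.0896, 0.2311]
ee_rot: [-180.0, 0.0, 70.0]
force: [-0.2, -0.4, -0.2]
gripper_width: 0.898
grasp_force: 0.0
2.9 [0.49892329 0.08960429 0.23111503] [-1.79979240e+02  1.01464145e-02  6.99931972e+01] 0.8978849353151479 [-0.21615145 -0.39831447 -0.18084458] [ 3.42998111e+00  1.88355733e+01  9.34792787e+01 -1.13739110e-03
  6.77082307e+01  2.34372174e+01]
```

View pics/w1.png

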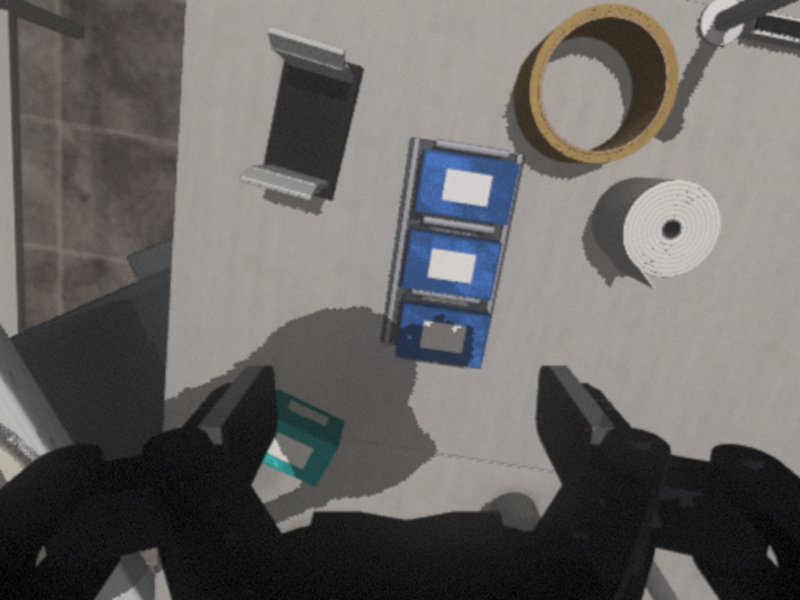

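```bash
python3 - <<'E'
from h import *
im=cv2.imread("pics/w1.png"); 
a=cv2.resize(im[15:215,230:380],(450,600),interpolation=cv2.INTER_CUBIC)
b=cv2.resize(im[130:380,375:535],(350,547),interpolation=cv2.INTER_CUBIC); b=cv2.copyMakeBorder(b,0,53,0,0,cv2.BORDER_CONSTANT)
cv2.imwrite("pics/w1c.png",np.hstack([a,b]))
c=dict(np.load("w1.npz")); print("cam",-c["R"].T@c["t"])
E
```

```text
cam [0.5219234  0.15241346 0.37293263]
```

View pics/w1c.png

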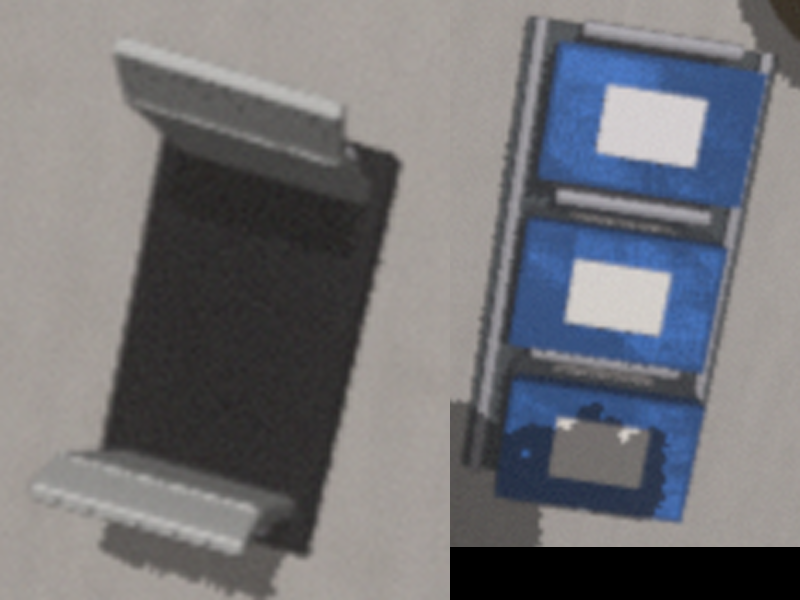

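The crop shows the stand floor's right edge (400,158)–(308,553), plate tops (118,42)-(343,110) and (32,490)-(238,552), and three lids with clear corners.

```bash
python3 - <<'E'
from h import *
c=dict(np.load("w1.npz"))
def S(p,z): return pos(c,(p[0]/3+230)/1.5625,(p[1]/3+15)/1.5625,z)
def B(p,z): return pos(c,((p[0]-450)/2.1875+375)/1.5625,(p[1]/2.1875+130)/1.5625,z)
ang=lambda d:np.degrees(np.arctan2(d[1],d[0]))
for n,q in dict(A=[(558,42),(772,72),(742,207),(540,180)],B=[(528,220),(726,245),(705,373),(510,347)],C=[(515,378),(702,405),(683,521),(497,496)]).items():
    P=np.array([B(p,.045) for p in q]); L=(P[1]+P[2]-P[0]-P[3])/2; W=(P[0]+P[1]-P[2]-P[3])/2
    print(n,np.round(P.mean(0),4),"L",np.linalg.norm(L).round(4),ang(L).round(1),"W",np.linalg.norm(W).round(4),ang(W).round(1))
fr,nr=S((400,158),.006),S((308,553),.006); l1,l2=S((160,145),.006),S((105,445),.006)
u=(fr-nr)/np.linalg.norm(fr-nr); print("floor R len",np.linalg.norm(fr-nr),ang(fr-nr),"left ang",ang(l1-l2)); 
n=np.array([-u[1],u[0],0]); w=np.dot(l1-fr,n),np.dot(l2-fr,n); print("width",w); print("ctr floor",(fr+nr)/2+n*np.mean(w)/2)
T=[S(p,.068) for p in [(118,42),(343,110),(32,490),(238,552)]]
print("plates ctr",np.mean(T,0),"far-near",np.linalg.norm(T[0]+T[1]-T[2]-T[3])/2,ang(T[0]+T[1]-T[2]-T[3]),"plate angs",ang(T[1]-T[0]),ang(T[3]-T[2]),np.linalg.norm(T[1]-T[0]))
print("tape",pos(c,602/1.5625,82/1.5625,.048),"decoy",pos(c,305/1.5625,450/1.5625,.04))
E
```

```text
A [0.554  0.1239 0.045 ] L 0.0625 -27.6 W 0.0401 61.6
B [0.5276 0.0785 0.045 ] L 0.0615 -27.5 W 0.0405 62.8
C [0.5061 0.0327 0.045 ] L 0.0608 -28.3 W 0.0402 62.6
floor R len 0.09196962438561664 54.622417042309415 left ang 55.217835819726744
width (np.float64(0.05335747920305975), np.float64(0.05264832782258863))
ctr floor [0.4673928  0.19923535 0.006     ]
plates ctr [0.46713117 0.19940752 0.068     ] far-near 0.08480662745739694 53.925635370174106 plate angs -35.560131847017594 -36.704296584253996 0.04309132329914042
tape [0.65026825 0.1562067  0.048     ] decoy [ 0.37692863 -0.02018008  0.04      ]
```

```bash
python3 -c "
from h import *
rows(.5056,.0332,.09,62.5,3)"
```

```text
turn/row [-0.    0.    0.61] for 3 | turn total [-0.   0.   7.3] | d mm [   7.  -56. -141.]
0 [-0.28  0.14  0.78]
1 [-0.28  0.15  0.78]
2 [-0.27  0.17  0.78]
```

```bash
python3 -m creep '{"hand":[0.1,0.1,0.1,0.1],"dp":[[-0.28,0.14,0.78],[-0.28,0.15,0.78],[-0.27,0.17,0.78],[0,0,0]],"rotation":[[0,0,0.62],[0,0,0.62],[0,0,0.62],[0,0,0]]}' 30
python3 -c "
from h import *
rows(.5056,.0332,.016,62.5,2)
s=ctrl.get_state(); c=ctrl.get_calibration('wrist'); im=ctrl.grab_frame('wrist')
np.savez('w2.npz',**c); cv2.imwrite('pics/w2.png',cv2.resize(im[:,:,::-1],(800,600),interpolation=cv2.INTER_CUBIC))"
```

```text
t: 3.45
tcp_pos: [0.5038, 0.0323, 0.0885]
ee_rot: [-179.7, 0.1, 62.6]
force: [0.8, -0.5, 0.7]
gripper_width: 0.901
grasp_force: 0.0
turn/row [-0.04  0.02  0.02] for 2 | turn total [-0.3  0.1  0.1] | d mm [  2.   1. -72.]
0 [0.02 0.01 0.6 ]
1 [0.01 0.01 0.6 ]
```

View pics/w2.png

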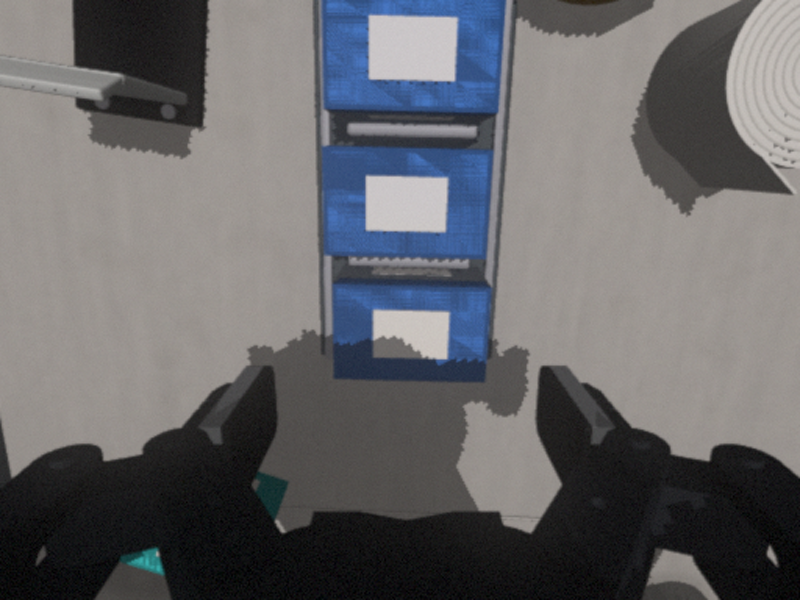

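The lids stand square to the fingers; the near box's lid spans (334,283)–(486,381), centred between the fingers at u≈407.

```bash
python3 - <<'E'
from h import *
c=dict(np.load("w2.npz"))
P=np.array([pos(c,u/1.5625,v/1.5625,.045) for u,v in [(334,283),(488,283),(486,381),(333,380)]]); print(P.mean(0),np.linalg.norm(P[1]-P[0]),np.linalg.norm(P[1]-P[2]))
rows(P.mean(0)[0],P.mean(0)[1],.016,62.5,2)
E
```

```text
[0.50567938 0.03292917 0.045     ] 0.05941668321109934 0.04109443190100389
turn/row [-0.02  0.01  0.03] for 2 | turn total [-0.1  0.1  0.2] | d mm [  1.   0. -74.]
0 [0.   0.01 0.62]
1 [0.   0.01 0.62]
```

```bash
python3 -m creep '{"hand":[0.1,0.1,0.1],"dp":[[0,0.01,0.62],[0,0.01,0.62],[0,0,0]],"rotation":[[0,0,0],[0,0,0],[0,0,0]]}' 40
python3 -m creep '{"hand":[0.6,0.6,0.6,0.6],"dp":[[0,0,0],[0,0,0],[0,0,0],[0,0,0]],"rotation":[[0,0,0],[0,0,0],[0,0,0],[0,0,0]]}' 40
```

```text
t: 3.88
tcp_pos: [0.5064, 0.0331, 0.0165]
ee_rot: [-179.9, 0.0, 62.8]
force: [-0.4, 0.2, 0.6]
gripper_width: 0.9
grasp_force: 0.0
t: 4.38
tcp_pos: [0.5076, 0.0328, 0.0186]
ee_rot: [179.9, -0.1, 62.7]
force: [-2.2, 3.7, 12.7]
gripper_width: 0.711
grasp_force: 45.9
```

```bash
python3 -m creep '{"hand":[0.6,0.6,0.6,0.6,0.6],"dp":[[0,0,-0.4],[0,0,-0.6],[0,0,-0.5],[0,0,0],[0,0,0]],"rotation":[[0,0,0],[0,0,0],[0,0,0],[0,0,0],[0,0,0]]}'
python3 -c "
from h import *
print(ctrl.get_state()['force'],ctrl.get_state()['moment'])
rows(.402,.092,.085,144.3,21)"
```

```text
t: 5.0
tcp_pos: [0.5065, 0.0325, 0.1066]
ee_rot: [180.0, -0.0, 62.7]
force: [-0.3, 0.1, -5.4]
gripper_width: 0.716
grasp_force: 49.7
[-0.34795801  0.07943944 -5.3762622 ] [-0.00223949  0.06535003 -0.0322266 ]
turn/row [ 0.    0.   -0.97] for 21 | turn total [  0.    0.  -81.6] | d mm [-105.   59.  -22.]
0 [ 0.   -0.1   0.02]
1 [ 0.01 -0.09  0.02]
2 [ 0.02 -0.09  0.02]
3 [ 0.02 -0.09  0.02]
4 [ 0.03 -0.09  0.02]
5 [ 0.04 -0.09  0.02]
6 [ 0.04 -0.09  0.02]
7 [ 0.05 -0.08  0.02]
8 [ 0.05 -0.08  0.02]
9 [ 0.06 -0.08  0.02]
10 [ 0.06 -0.07  0.02]
11 [ 0.07 -0.07  0.02]
12 [ 0.07 -0.06  0.02]
13 [ 0.08 -0.06  0.02]
14 [ 0.08 -0.05  0.02]
15 [ 0.08 -0.05  0.02]
16 [ 0.09 -0.04  0.02]
17 [ 0.09 -0.04  0.02]
18 [ 0.09 -0.03  0.02]
19 [ 0.09 -0.02  0.02]
20 [ 0.09 -0.02  0.02]
```

```bash

python3 -m creep '{"hand":[0.6,0.6,0.6,0.6,0.6],"dp":[[0,-0.1,0.02],[0.01,-0.09,0.02],[0.02,-0.09,0.02],[0.02,-0.09,0.02],[0.03,-0.09,0.02]],"rotation":[[0,0,-0.97],[0,0,-0.97],[0,0,-0.97],[0,0,-0.97],[0,0,-0.97]]}'
python3 -m creep '{"hand":[0.6,0.6,0.6,0.6,0.6],"dp":[[0.04,-0.09,0.02],[0.04,-0.09,0.02],[0.05,-0.08,0.02],[0.05,-0.08,0.02],[0.06,-0.08,0.02]],"rotation":[[0,0,-0.97],[0,0,-0.97],[0,0,-0.97],[0,0,-0.97],[0,0,-0.97]]}'
python3 -m creep '{"hand":[0.6,0.6,0.6,0.6,0.6],"dp":[[0.06,-0.07,0.02],[0.07,-0.07,0.02],[0.07,-0.06,0.02],[0.08,-0.06,0.02],[0.08,-0.05,0.02]],"rotation":[[0,0,-0.97],[0,0,-0.97],[0,0,-0.97],[0,0,-0.97],[0,0,-0.97]]}'
python3 -m creep '{"hand":[0.6,0.6,0.6,0.6,0.6],"dp":[[0.08,-0.05,0.1],[0.09,-0.04,0.1],[0.09,-0.04,0.1],[0.09,-0.03,0.1],[0.09,-0.02,0.1]],"rotation":[[0,0,-0.97],[0,0,-0.97],[0,0,-0.97],[0,0,-0.97],[0,0,-0.97]]}'
python3 -m creep '{"hand":[0.6,0.6],"dp":[[0.09,-0.02,0.1],[0,0,0]],"rotation":[[0,0,-0.97],[0,0,0]]}'
python3 -c "
from h import *
rows(.402,.092,.0155,144.3,2)"
```

```text
t: 5.62
tcp_pos: [0.4813, 0.0465, 0.0995]
ee_rot: [-179.9, 0.0, 82.2]
force: [-1.0, -0.6, -3.9]
gripper_width: 0.716
grasp_force: 49.7
t: 6.25
tcp_pos: [0.4561, 0.0609, 0.0936]
ee_rot: [-179.9, -0.0, 101.6]
force: [0.3, 0.4, -4.1]
gripper_width: 0.717
grasp_force: 49.7
t: 6.88
tcp_pos: [0.4313, 0.0753, 0.0876]
ee_rot: [-179.9, -0.0, 121.0]
force: [0.1, -0.8, -4.1]
gripper_width: 0.719
grasp_force: 49.7
t: 7.5
tcp_pos: [0.4063, 0.0892, 0.0576]
ee_rot: [-179.9, -0.1, 140.4]
force: [-0.0, 0.1, -4.4]
gripper_width: 0.72
grasp_force: 49.8
t: 7.75
tcp_pos: [0.4011, 0.0917, 0.0517]
ee_rot: [-179.9, -0.1, 144.2]
force: [-0.8, 0.3, -4.1]
gripper_width: 0.723
grasp_force: 49.6
turn/row [-0.01 -0.01 -0.02] for 2 | turn total [-0.1 -0.1 -0.1] | d mm [  1.   0. -36.]
0 [-0.01  0.01  0.3 ]
1 [-0.01  0.01  0.3 ]
```

```bash

python3 -m creep '{"hand":[0.6,0.6,0.6],"dp":[[0,0,0.3],[0,0,0.25],[0,0,0]],"rotation":[[0,0,0],[0,0,0],[0,0,0]]}'
python3 -m creep '{"hand":[0.6,0.6],"dp":[[0,0,0.05],[0,0,0]],"rotation":[[0,0,0],[0,0,0]]}'
```

```text
t: 8.12
tcp_pos: [0.4018, 0.0916, 0.0188]
ee_rot: [-179.9, -0.1, 144.1]
force: [0.1, -0.3, -4.1]
gripper_width: 0.713
grasp_force: 49.6
t: 8.38
tcp_pos: [0.4023, 0.0917, 0.0167]
ee_rot: [180.0, 0.0, 144.1]
force: [0.4, -0.4, -3.9]
gripper_width: 0.717
grasp_force: 49.6
```

```bash

python3 -m creep '{"hand":[0.6,0.6],"dp":[[0,0,0.04],[0,0,0]],"rotation":[[0,0,0],[0,0,0]]}'
python3 -m creep '{"hand":[0.1,0.1,0.1],"dp":[[0,0,0],[0,0,0],[0,0,0]],"rotation":[[0,0,0],[0,0,0],[0,0,0]]}'
python3 -m creep '{"hand":[0.1,0.1],"dp":[[0,0,-0.6],[0,0,-0.8]],"rotation":[[0,0,0],[0,0,-0]]}'
python3 -c "
from h import *
rows(.402,.092,.10,54.3,23)"
```

```text
t: 8.62
tcp_pos: [0.4022, 0.0917, 0.0141]
ee_rot: [180.0, 0.0, 144.2]
force: [-0.5, -0.5, -3.8]
gripper_width: 0.717
grasp_force: 49.6
t: 9.0
tcp_pos: [0.4022, 0.0917, 0.0142]
ee_rot: [180.0, 0.0, 144.2]
force: [0.1, 0.1, 0.2]
gripper_width: 0.901
grasp_force: 0.0
t: 9.25
tcp_pos: [0.4014, 0.0916, 0.0985]
ee_rot: [-179.9, -0.1, 144.2]
force: [1.2, 0.0, -0.5]
gripper_width: 0.904
grasp_force: 0.0
turn/row [-0.   -0.    0.98] for 23 | turn total [-0.2 -0.  89.9] | d mm [1. 0. 1.]
0 [-0.  0. -0.]
1 [-0.  0. -0.]
2 [-0.  0. -0.]
3 [-0.  0. -0.]
4 [-0.  0. -0.]
5 [ 0.  0. -0.]
6 [ 0.  0. -0.]
7 [ 0.  0. -0.]
8 [ 0.  0. -0.]
9 [ 0.  0. -0.]
10 [ 0.  0. -0.]
11 [ 0.  0. -0.]
12 [ 0.  0. -0.]
13 [ 0.  0. -0.]
14 [ 0.  0. -0.]
15 [ 0.  0. -0.]
16 [ 0.  0. -0.]
17 [ 0.  0. -0.]
18 [ 0.  0. -0.]
19 [ 0.  0. -0.]
20 [ 0.  0. -0.]
21 [ 0.  0. -0.]
22 [ 0.  0. -0.]
```

```bash

for i in 1; do
python3 -m creep '{"hand":[0.2,0.2,0.2,0.2,0.2],"dp":[[0,0,0],[0,0,0],[0,0,0],[0,0,0],[0,0,0]],"rotation":[[0,0,1],[0,0,1],[0,0,1],[0,0,1],[0,0,1]]}'
python3 -m creep '{"hand":[0.2,0.2,0.2,0.2,0.2],"dp":[[0,0,0],[0,0,0],[0,0,0],[0,0,0],[0,0,0]],"rotation":[[0,0,1],[0,0,1],[0,0,1],[0,0,1],[0,0,1]]}'
python3 -m creep '{"hand":[0.2,0.2,0.2,0.2,0.2],"dp":[[0,0,0],[0,0,0],[0,0,0],[0,0,0],[0,0,0]],"rotation":[[0,0,1],[0,0,1],[0,0,1],[0,0,1],[0,0,1]]}'
python3 -m creep '{"hand":[0.2,0.2,0.2,0.2,0.2],"dp":[[0,0,0],[0,0,0],[0,0,0],[0,0,0],[0,0,0]],"rotation":[[0,0,1],[0,0,1],[0,0,1],[0,0,1],[0,0,1]]}'
python3 -m creep '{"hand":[0.2,0.2,0.2],"dp":[[0,0,0],[0,0,0],[0,0,0]],"rotation":[[0,0,1],[0,0,1],[0,0,0.5]]}'
done
python3 -c "
from h import *
rows(.402,.092,.012,54.3,2)
c=ctrl.get_calibration('wrist'); im=ctrl.grab_frame('wrist')
np.savez('w3.npz',**c); cv2.imwrite('pics/w3.png',cv2.resize(im[:,:,::-1],(800,600),interpolation=cv2.INTER_CUBIC))"
```

```text
t: 9.88
tcp_pos: [0.4021, 0.0917, 0.0981]
ee_rot: [180.0, 0.0, 124.0]
force: [0.3, 0.6, 0.3]
gripper_width: 0.799
grasp_force: 0.0
t: 10.5
tcp_pos: [0.402, 0.0917, 0.0981]
ee_rot: [-180.0, 0.0, 104.0]
force: [-0.7, 0.5, -0.4]
gripper_width: 0.799
grasp_force: 0.0
t: 11.12
tcp_pos: [0.4021, 0.0917, 0.0981]
ee_rot: [-180.0, -0.0, 84.0]
force: [-0.5, 0.1, 0.4]
gripper_width: 0.797
grasp_force: 0.0
t: 11.75
tcp_pos: [0.402, 0.0917, 0.0981]
ee_rot: [-180.0, 0.0, 64.0]
force: [0.6, 0.5, 0.5]
gripper_width: 0.795
grasp_force: 0.0
t: 12.12
tcp_pos: [0.402, 0.0917, 0.0981]
ee_rot: [-180.0, 0.0, 54.1]
force: [0.4, 0.4, 0.9]
gripper_width: 0.801
grasp_force: 0.0
turn/row [-0.    0.   -0.03] for 2 | turn total [-0.   0.  -0.2] | d mm [ -0.   0. -86.]
0 [ 0.   -0.    0.72]
1 [ 0.   -0.    0.72]
```

View pics/w3.png

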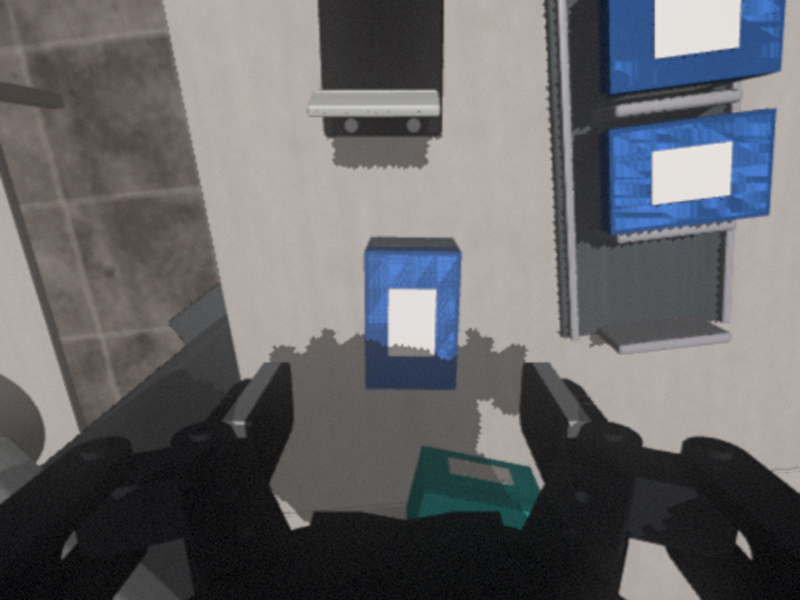

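Box on the counter, lid (364,250)–(457,388), square to the fingers; stand floor near edge (324,137)–(441,137), decoy clear.

```bash
python3 - <<'E'
from h import *
c=dict(np.load("w3.npz")); p=lambda u,v,z:pos(c,u/1.5625,v/1.5625,z)
P=np.array([p(u,v,.04) for u,v in [(364,250),(461,250),(457,388),(366,388)]]); L=(P[0]+P[1]-P[2]-P[3])/2
print(P.mean(0),np.linalg.norm(L),np.linalg.norm(P[0]-P[1]),np.degrees(np.arctan2(L[1],L[0])))
a,b,d,e=p(324,137,.006),p(441,137,.006),p(319,2,.006),p(443,2,.006); an=lambda q:np.degrees(np.arctan2(q[1],q[0])) 
print("edge w",np.linalg.norm(a-b),"side angs",an(d-a),an(e-b),"edge ang",an(b-a)); u=np.array([np.cos(np.radians(54.3)),np.sin(np.radians(54.3)),0]); print("ctr est",(a+b)/2+.047*u)
s=P.mean(0); rows(s[0],s[1],.012,54.3,2)
E
```

```text
[0.40478634 0.09154788 0.04      ] 0.06158669225483422 0.039684266908184905 53.9063272306446
edge w 0.052827688006946136 side angs 53.86649872541207 54.288762629000445 edge ang -35.884840514302006
ctr est [0.46635509 0.19939522 0.006     ]
turn/row [-0.    0.   -0.04] for 2 | turn total [-0.   0.  -0.3] | d mm [  3.  -0. -86.]
0 [0.01 0.02 0.72]
1 [0.01 0.02 0.72]
```

```bash

python3 -m creep '{"hand":[0.2,0.2,0.2,0.2],"dp":[[0.01,0.01,0.7],[0.01,0.01,0.7],[0,0,0],[0,0,0]],"rotation":[[0,0,0],[0,0,0],[0,0,0],[0,0,0]]}' 40
python3 -m creep '{"hand":[0.8,0.8,0.8,0.8,0.8],"dp":[[0,0,0],[0,0,0],[0,0,0],[0,0,0],[0,0,0]],"rotation":[[0,0,0],[0,0,0],[0,0,0],[0,0,0],[0,0,0]]}' 40
python3 -m creep '{"hand":[0.8,0.8,0.8,0.8],"dp":[[0,0,-0.4],[0,0,-0.6],[0,0,-0.6],[0,0,0]],"rotation":[[0,0,0],[0,0,0],[0,0,0],[0,0,0]]}'
python3 -c "
from h import *
rows(.4652,.1995,.11,54.1,4)"
```

```text
t: 12.68
tcp_pos: [0.4039, 0.092, 0.015]
ee_rot: [180.0, -0.0, 54.2]
force: [0.2, -0.2, -0.6]
gripper_width: 0.8
grasp_force: 0.0
t: 13.3
tcp_pos: [0.4046, 0.092, 0.0154]
ee_rot: [179.9, -0.1, 54.2]
force: [-0.6, -0.5, 18.8]
gripper_width: 0.464
grasp_force: 37.9
t: 13.8
tcp_pos: [0.4051, 0.0921, 0.1126]
ee_rot: [179.8, -0.2, 54.2]
force: [0.1, -0.5, -4.3]
gripper_width: 0.457
grasp_force: 46.4
turn/row [ 0.01 -0.01  0.  ] for 4 | turn total [ 0.2 -0.2  0.1] | d mm [ 60. 107.  -3.]
0 [ 0.51 -0.06  0.01]
1 [ 0.51 -0.06  0.01]
2 [ 0.51 -0.06  0.01]
3 [ 0.51 -0.06  0.01]
```

```bash

python3 -m creep '{"hand":[0.8,0.8,0.8,0.8,0.8],"dp":[[0.52,-0.05,0],[0.52,-0.05,0],[0.52,-0.05,0],[0.51,-0.05,0],[0,0,0]],"rotation":[[0,0,0],[0,0,0],[0,0,0],[0,0,0],[0,0,0]]}'
python3 -c "
from h import *
rows(.4664,.1994,.025,54.1,4)"
```

```text
t: 14.42
tcp_pos: [0.4674, 0.2011, 0.1094]
ee_rot: [180.0, -0.0, 54.3]
force: [-0.5, 0.5, -5.3]
gripper_width: 0.454
grasp_force: 46.3
turn/row [ 0.   -0.    0.01] for 4 | turn total [ 0.  -0.   0.2] | d mm [ -1.  -2. -84.]
0 [-0.01  0.    0.35]
1 [-0.01  0.    0.35]
2 [-0.01  0.    0.35]
3 [-0.01  0.    0.35]
```

```bash

python3 -m creep '{"hand":[0.8,0.8,0.8,0.8],"dp":[[-0.03,0,0.35],[0,0,0.35],[0,0,0.35],[0,0,0.2]],"rotation":[[0,0,0],[0,0,0],[0,0,0],[0,0,0]]}'
python3 -m creep '{"hand":[0.8,0.8],"dp":[[0,0,0.07],[0,0,0]],"rotation":[[0,0,0],[0,0,0]]}'
```

```text
t: 14.92
tcp_pos: [0.4669, 0.1989, 0.0368]
ee_rot: [179.9, -0.2, 54.1]
force: [-12.4, 6.2, 76.4]
gripper_width: 0.458
grasp_force: 85.4
t: 15.18
tcp_pos: [0.4673, 0.1986, 0.0336]
ee_rot: [179.8, -0.3, 54.2]
force: [-7.3, 2.0, 67.2]
gripper_width: 0.463
grasp_force: 80.0
```

```bash

python3 -m creep '{"hand":[0.8,0.8,0.8],"dp":[[0,0,-0.25],[0,0,0],[0,0,0]],"rotation":[[0,0,0],[0,0,0],[0,0,0]]}'
python3 - <<'E'
from h import *
c=ctrl.get_calibration('wrist'); im=ctrl.grab_frame('wrist'); np.savez('w4.npz',**c)
t=ctrl.grab_frame('side')[100:220,130:300]
a=cv2.resize(im[:,:,::-1],(480,360),interpolation=cv2.INTER_AREA); b=cv2.resize(t[:,:,::-1],(480,339)); 
w=im[60:320,120:400,::-1]
cv2.imwrite('pics/w4.png',np.hstack([cv2.resize(w,(540,500),interpolation=cv2.INTER_CUBIC),cv2.resize(t[:,:,::-1],(260,500)) if 0 else cv2.copyMakeBorder(cv2.resize(t[:,:,::-1],(260,184)),0,316,0,0,cv2.BORDER_CONSTANT)]))
E
```

```text
t: 15.55
tcp_pos: [0.4651, 0.1978, 0.0453]
ee_rot: [-180.0, 0.1, 54.2]
force: [-0.2, -0.2, -4.5]
gripper_width: 0.463
grasp_force: 74.1
```

View pics/w4.png

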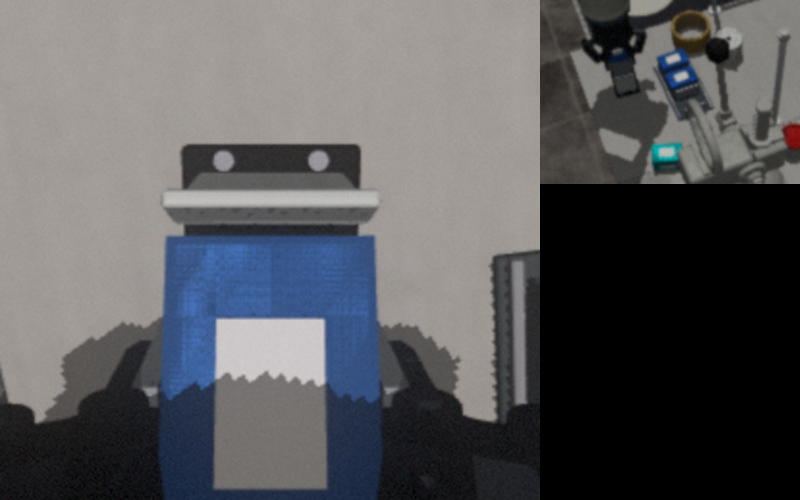

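The box sits with a visible gap at the far plate (lid far edge at v≈236, plate top v≈190–207 in the crop); it is probably resting on the near plate. Measure this.

```bash
python3 - <<'E'
from h import *
c=dict(np.load("w4.npz")); s=ctrl.get_state(); T=s['tcp_pos']
o=lambda x,y,z:pos(c,120+x/1.9286,60+y/1.923,z)
u=np.array([np.cos(np.radians(54.1)),np.sin(np.radians(54.1)),0]); n=np.array([-u[1],u[0],0])
f=lambda P:(np.dot(P-T,u)*1000,np.dot(P-T,n)*1000)
for zz in (.066,.070,.074,.080): print("lid far",zz,f((o(166,237,zz)+o(375,236,zz))/2),"w",np.linalg.norm(o(166,237,zz)-o(375,236,zz)))
print("floor far",f((o(183,146,.006)+o(360,146,.006))/2),"w",np.linalg.norm(o(183,146,.006)-o(360,146,.006)))
print("plate top outer",f((o(163,190,.068)+o(379,190,.068))/2),"w",np.linalg.norm(o(163,190,.068)-o(379,190,.068)))
S=np.array([.4668,.1993,0]);print("stand ctr prior rel tcp",f(S))
for k in (.006,): print("floor ctr from far edge", (o(183,146,k)+o(360,146,k))/2-.047*u)
E
```

```text
lid far 0.066 (np.float64(36.62911631722737), np.float64(0.07636454963312958)) w 0.042784554901996376
lid far 0.07 (np.float64(37.62769078080456), np.float64(0.0781804932511454)) w 0.04137098343202268
lid far 0.074 (np.float64(38.62626524438164), np.float64(0.07999643686927918)) w 0.039957411962048967
lid far 0.08 (np.float64(40.12412693974738), np.float64(0.0827203522963671)) w 0.03783705475708835
floor far (np.float64(49.18099841039257), np.float64(-0.20407681696651622)) w 0.05209840329504298
plate top outer (np.float64(46.60823105529861), np.float64(-0.008351109528879214)) w 0.042607535404559235
stand ctr prior rel tcp (np.float64(2.031663672175342), np.float64(-0.5049627464346994))
floor ctr from far edge [0.46664384 0.1995974  0.006     ]
```

The lid widens toward the camera side: the box has pitched ~14° (far end down) after catching on the near plate. I'll take it back, flatten it on the counter and regrip firmer.

```bash

python3 -m creep '{"hand":[0.8,0.8,0.8,0.8],"dp":[[0,0,-0.5],[0,0,-0.5],[0,0,-0.3],[0,0,0]],"rotation":[[0,0,0],[0,0,0],[0,0,0],[0,0,0]]}'
python3 -m creep '{"hand":[0.8,0.8,0.8,0.8,0.8],"dp":[[-0.3,0,0],[-0.5,0,0],[-0.5,0,0],[-0.5,0,0],[-0.25,0,0]],"rotation":[[0,0,0],[0,0,0],[0,0,0],[0,0,0],[0,0,0]]}'
python3 -m creep '{"hand":[0.8,0.8,0.8,0.8,0.8],"dp":[[0,0,0.4],[0,0,0.4],[0,0,0.4],[0,0,0.1],[0,0,0]],"rotation":[[0,0,0],[0,0,0],[0,0,0],[0,0,0],[0,0,0]]}' 20
```

```text
t: 16.15
tcp_pos: [0.4661, 0.1983, 0.1243]
ee_rot: [179.9, -0.1, 54.2]
force: [0.1, 0.1, -5.1]
gripper_width: 0.462
grasp_force: 74.2
t: 16.77
tcp_pos: [0.3916, 0.0972, 0.1231]
ee_rot: [-179.9, 0.1, 54.1]
force: [0.8, 0.4, -4.6]
gripper_width: 0.461
grasp_force: 74.1
t: 17.4
tcp_pos: [0.3935, 0.0985, 0.0458]
ee_rot: [-180.0, 0.0, 54.2]
force: [0.5, 0.4, -4.1]
gripper_width: 0.461
grasp_force: 73.7
```

```bash

python3 -m creep '{"hand":[0.8,0.8,0.8],"dp":[[0,0,0.25],[0,0,0.08],[0,0,0]],"rotation":[[0,0,0],[0,0,0],[0,0,0]]}' 20
python3 -m creep '{"hand":[0.8,0.8],"dp":[[0,0,0.06],[0,0,0]],"rotation":[[0,0,0],[0,0,0]]}' 20
```

```text
t: 17.77
tcp_pos: [0.3938, 0.0985, 0.0264]
ee_rot: [180.0, -0.0, 54.2]
force: [0.2, 0.1, -3.8]
gripper_width: 0.462
grasp_force: 73.9
t: 18.02
tcp_pos: [0.3938, 0.0985, 0.0226]
ee_rot: [180.0, -0.0, 54.2]
force: [0.2, -0.5, -4.0]
gripper_width: 0.46
grasp_force: 73.9
```

```bash

python3 -m creep '{"hand":[0.8,0.8,0.8],"dp":[[0,0,0.06],[0,0,0.05],[0,0,0]],"rotation":[[0,0,0],[0,0,0],[0,0,0]]}' 20
python3 -m creep '{"hand":[0.8,0.8],"dp":[[0,0,0.05],[0,0,0]],"rotation":[[0,0,0],[0,0,0]]}' 20
```

```text
t: 18.4
tcp_pos: [0.3936, 0.0985, 0.0156]
ee_rot: [-180.0, 0.0, 54.2]
force: [-1.0, 0.1, -5.0]
gripper_width: 0.459
grasp_force: 73.9
t: 18.65
tcp_pos: [0.3937, 0.0985, 0.0127]
ee_rot: [-180.0, 0.0, 54.2]
force: [0.4, 0.4, -4.5]
gripper_width: 0.457
grasp_force: 73.9
```

```bash

python3 -m creep '{"hand":[0.8,0.8],"dp":[[0,0,0.06],[0,0,0]],"rotation":[[0,0,0],[0,0,0]]}' 20
python3 -m creep '{"hand":[0.8,0.8],"dp":[[0,0,0.05],[0,0,0]],"rotation":[[0,0,0],[0,0,0]]}' 20
```

```text
t: 18.9
tcp_pos: [0.3936, 0.0985, 0.0091]
ee_rot: [-180.0, 0.0, 54.2]
force: [0.1, 0.3, -4.8]
gripper_width: 0.463
grasp_force: 73.9
t: 19.15
tcp_pos: [0.3938, 0.0985, 0.0063]
ee_rot: [180.0, -0.0, 54.2]
force: [0.4, -0.5, 2.0]
gripper_width: 0.46
grasp_force: 74.9
```

```bash

python3 -m creep '{"hand":[0.2,0.2,0.2],"dp":[[0,0,0],[0,0,0],[0,0,0]],"rotation":[[0,0,0],[0,0,0],[0,0,0]]}' 60
python3 -m creep '{"hand":[0.2,0.2,0.2,0.2],"dp":[[0,0,-0.6],[0,0,-0.5],[0,0,-0.5],[0,0,0]],"rotation":[[0,0,0],[0,0,0],[0,0,0],[0,0,0]]}'
cat >>h.py <<'E'
def lid(im,c,z,near,pr=True):
    "blue lid blob nearest pixel `near` (512-scale) -> world centre, long axis angle"
    h=cv2.cvtColor(im,cv2.COLOR_RGB2HSV); m=cv2.inRange(h,(100,110,25),(125,255,255))
    m=cv2.morphologyEx(m,cv2.MORPH_OPEN,np.ones((3,3)))
    best=min((k for k in cv2.findContours(m,cv2.RETR_EXTERNAL,cv2.CHAIN_APPROX_NONE)[0] if cv2.contourArea(k)>400),key=lambda k:np.hypot(*(k.reshape(-1,2).mean(0)-near)))
    P=np.array([pos(c,u,v,z)[:2] for u,v in cv2.convexHull(best).reshape(-1,2)]).astype(np.float32)*1000
    (x,y),wh,a=cv2.minAreaRect(P); b=cv2.boxPoints(((x,y),wh,a)); e=[b[1]-b[0],b[2]-b[1]]; e=max(e,key=np.linalg.norm)
    an=np.degrees(np.arctan2(e[1],e[0])); an=(an+90)%180-90
    if pr: print("lid ctr",np.round([x,y],1),"size",np.round(wh,1),"ang",round(an,1),"blob px",cv2.boundingRect(best))
    return x/1000,y/1000,an
E
python3 - <<'E'
from h import *
im=cv2.resize(cv2.imread("pics/w3.png"),(512,384),interpolation=cv2.INTER_AREA)[:,:,::-1].copy()
lid(im,dict(np.load("w3.npz")),.04,(263,204))
s=ctrl.get_state(); c=ctrl.get_calibration('wrist'); im=ctrl.grab_frame('wrist'); cv2.imwrite('pics/w5.png',im[:,:,::-1]); np.savez('w5.npz',**c)
print(s['t'],s['tcp_pos'],s['force'][2],s['gripper_width']); lid(im,c,.04,(263,204))
E
```

```text
t: 19.52
tcp_pos: [0.3938, 0.0985, 0.0063]
ee_rot: [180.0, -0.0, 54.2]
force: [0.4, -0.7, -0.2]
gripper_width: 0.798
grasp_force: 0.0
t: 20.02
tcp_pos: [0.3947, 0.0986, 0.1039]
ee_rot: [179.8, -0.1, 54.2]
force: [-0.4, 0.0, -1.2]
gripper_width: 0.8
grasp_force: 0.0
lid ctr [408.6  97.1] size [48.7 38.7] ang 52.9 blob px (234, 160, 61, 72)
20.025 [0.39474223 0.09862546 0.10385026] -1.2364821869335436 0.7996597449397449
lid ctr [394.9 100.8] size [40.7 38.9] ang 53.6 blob px (230, 174, 58, 58)
```

View pics/w5.png

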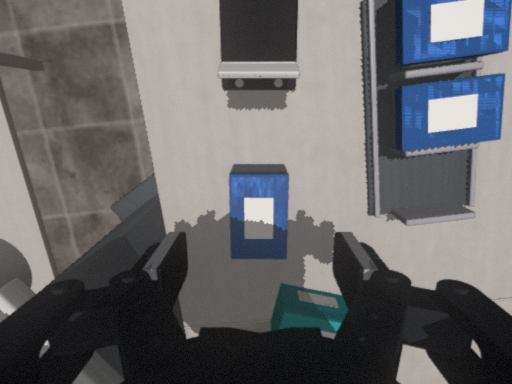

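The box stands flat again, lid (231,174)–(287,258), still square to the fingers.

```bash
sed -i 's/(100,110,25),(125,255,255)/(98,100,12),(130,255,255)/' h.py
python3 - <<'E'
from h import *
c=dict(np.load("w5.npz")); im=cv2.imread("pics/w5.png")[:,:,::-1].copy()
print(cv2.cvtColor(im,cv2.COLOR_RGB2HSV)[245,[240,260,280]])
P=np.array([pos(c,u,v,.04) for u,v in [(230.5,174),(288.5,174),(286.5,258.5),(231.5,258.5)]]); L=(P[0]+P[1]-P[2]-P[3])/2
print(P.mean(0),np.linalg.norm(L),np.linalg.norm(P[0]-P[1]),np.degrees(np.arctan2(L[1],L[0])))
a,b=pos(c,220,90,.006),pos(c,297.5,90,.006); u=np.array([.586,.810,0]); print("stand ctr",(a+b)/2+.047*u,np.linalg.norm(a-b))
lid(im,c,.04,(263,204))
rows(P.mean(0)[0],P.mean(0)[1],.012,54.1,3)
E
```

```text
[[111 107  81]
 [108 123  81]
 [110 111  83]]
[0.38913308 0.09169751 0.04      ] 0.06183458512489824 0.03860107271163852 53.85163768073027
stand ctr [0.4666065  0.19950557 0.006     ] 0.056158686293332656
lid ctr [388.9  92.4] size [61.5 39. ] ang 53.3 blob px (230, 174, 58, 85)
turn/row [ 0.01 -0.01  0.01] for 3 | turn total [ 0.1 -0.1  0.1] | d mm [ -5.  -7. -91.]
0 [-0.05 -0.    0.5 ]
1 [-0.05 -0.    0.5 ]
2 [-0.05 -0.    0.5 ]
```

```bash

python3 -m creep '{"hand":[0.2,0.2,0.2,0.2,0.2],"dp":[[-0.07,0,0.5],[-0.07,0,0.5],[0,0,0.5],[0,0,0],[0,0,0]],"rotation":[[0,0,0],[0,0,0],[0,0,0],[0,0,0],[0,0,0]]}' 80
python3 -m creep '{"hand":[0.8,0.8,0.8,0.8,0.8],"dp":[[0,0,0],[0,0,0],[0,0,0],[0,0,0],[0,0,0]],"rotation":[[0,0,0],[0,0,0],[0,0,0],[0,0,0],[0,0,0]]}' 80
python3 -m creep '{"hand":[0.8,0.8,0.8,0.8,0.8],"dp":[[0,0,-0.3],[0,0,-0.5],[0,0,-0.5],[0,0,-0.4],[0,0,0]],"rotation":[[0,0,0],[0,0,0],[0,0,0],[0,0,0],[0,0,0]]}'
python3 - <<'E'
from h import *
s=ctrl.get_state(); c=ctrl.get_calibration('wrist'); im=ctrl.grab_frame('wrist'); cv2.imwrite('pics/w6.png',im[:,:,::-1]); np.savez('w6.npz',**c)
print(s['tcp_pos'],s['ee_rot']); lid(im,c,s['tcp_pos'][2]-.0125+.04,(255,300)); rows(.4667,.1994,s['tcp_pos'][2],54.1,6)
E
```

```text
t: 20.7
tcp_pos: [0.3886, 0.0917, 0.0125]
ee_rot: [-180.0, 0.0, 54.2]
force: [-0.7, 0.0, 0.9]
gripper_width: 0.795
grasp_force: 0.0
t: 21.32
tcp_pos: [0.3892, 0.0918, 0.0133]
ee_rot: [179.9, -0.1, 54.2]
force: [-1.1, 0.4, 19.1]
gripper_width: 0.454
grasp_force: 78.6
t: 21.95
tcp_pos: [0.3897, 0.0918, 0.1157]
ee_rot: [179.8, -0.1, 54.2]
force: [0.0, 0.5, -4.5]
gripper_width: 0.454
grasp_force: 83.6
[0.38965413 0.09178347 0.11567809] [ 1.79835075e+02 -1.40121490e-01  5.41699216e+01]
lid ctr [391.3  94.4] size [60.4 39.8] ang 54.2 blob px (209, 196, 103, 137)
turn/row [ 0. -0.  0.] for 6 | turn total [ 0.1 -0.1  0.1] | d mm [ 78. 108.   1.]
0 [ 0.37 -0.   -0.  ]
1 [ 0.37 -0.   -0.  ]
2 [ 0.37 -0.   -0.  ]
3 [ 0.37 -0.   -0.  ]
4 [ 0.37 -0.   -0.  ]
5 [ 0.37 -0.   -0.  ]
```

```bash

python3 -m creep '{"hand":[0.8,0.8,0.8,0.8,0.8],"dp":[[0.2,0,0],[0.35,0,0],[0.45,0,0],[0.45,0,0],[0.4,0,0]],"rotation":[[0,0,0],[0,0,0],[0,0,0],[0,0,0],[0,0,0]]}'
python3 -m creep '{"hand":[0.8,0.8,0.8,0.8,0.8],"dp":[[0.25,0,0.15],[0.1,0,0.2],[0,0,0.15],[0,0,0],[0,0,0]],"rotation":[[0,0,0],[0,0,0],[0,0,0],[0,0,0],[0,0,0]]}'
python3 - <<'E'
from h import *
s=ctrl.get_state(); c=ctrl.get_calibration('wrist'); im=ctrl.grab_frame('wrist'); cv2.imwrite('pics/w7.png',im[:,:,::-1]); np.savez('w7.npz',**c)
T=s['tcp_pos'];print(T,s['ee_rot'],s['force'][2]); 
x,y,a=lid(im,c,T[2]-.0133+.04,(255,250))
u=np.array([np.cos(np.radians(54.1)),np.sin(np.radians(54.1))]); S=np.array([.4667,.1994])
print("lid ctr along/rel tcp",np.dot(np.array([x,y])-T[:2],u)*1e3,"stand rel tcp",np.dot(S-T[:2],u)*1e3, np.dot(S-T[:2],[-u[1],u[0]])*1e3)
g=cv2.cvtColor(im,cv2.COLOR_RGB2GRAY); cu=260
print("col profile",[(v,int(g[v,cu-3:cu+4].mean())) for v in range(100,230,3)])
E
```

```text
t: 22.62
tcp_pos: [0.4548, 0.1838, 0.1135]
ee_rot: [-180.0, 0.0, 54.2]
force: [-0.3, -0.3, -4.9]
gripper_width: 0.457
grasp_force: 83.6
t: 23.25
tcp_pos: [0.4659, 0.1983, 0.0844]
ee_rot: [-180.0, 0.0, 54.1]
force: [-0.5, 0.3, -3.7]
gripper_width: 0.445
grasp_force: 83.6
[0.46587108 0.19826971 0.08436788] [-1.79992007e+02  1.63443319e-02  5.41360898e+01] -3.7269189448236446
lid ctr [467.4 200.6] size [60.9 39.7] ang 54.5 blob px (209, 196, 103, 137)
lid ctr along/rel tcp 2.7488854177234194 stand rel tcp 1.401636315506734 -0.008687376536744663
col profile [(100, 177), (103, 176), (106, 178), (109, 176), (112, 175), (115, 175), (118, 175), (121, 175), (124, 175), (127, 174), (130, 155), (133, 54), (136, 56), (139, 56), (142, 61), (145, 104), (148, 191), (151, 210), (154, 133), (157, 99), (160, 104), (163, 45), (166, 43), (169, 47), (172, 46), (175, 45), (178, 48), (181, 69), (184, 69), (187, 69), (190, 70), (193, 72), (196, 50), (199, 50), (202, 62), (205, 80), (208, 88), (211, 90), (214, 92), (217, 96), (220, 94), (223, 94), (226, 96), (229, 94)]
```

```bash
python3 - <<'E'
from h import *
c=dict(np.load("w7.npz")); T=ctrl.get_state()['tcp_pos']; u=np.array([np.cos(np.radians(54.1)),np.sin(np.radians(54.1)),0])
for n,v,z in [("lid top far edge",195.5,T[2]+.0267),("box bottom far edge",179.7,T[2]-.0133),("floor far edge(47)",131.3,.006),("plate top outer",146.8,.068),("plate top inner",153.5,.068),("plate foot?(34)",162,.006)]:
    print(n,round(np.dot(pos(c,260,v,z)-T,u)*1e3,1))
E
```

```text
lid top far edge 33.2
box bottom far edge 29.8
floor far edge(47) 48.5
plate top outer 46.0
plate top inner 42.6
plate foot?(34) 27.1
```

```bash
python3 - <<'E'
from h import *
c=dict(np.load("w7.npz")); T=ctrl.get_state()['tcp_pos']; im=cv2.imread("pics/w7.png")[:,:,::-1].copy()
m=cv2.inRange(cv2.cvtColor(im,cv2.COLOR_RGB2HSV),(98,100,12),(130,255,255))
u=np.array([np.cos(np.radians(54.1)),np.sin(np.radians(54.1)),0]); zz=T[2]+.0267
for v in (200,208,216,224,232,240,250,260):
    k=np.where(m[v])[0]; k=k[(k>190)&(k<330)]
    if len(k)>20:
        a,b=pos(c,k[0]-.5,v,zz),pos(c,k[-1]+.5,v,zz); print(v,k[0],k[-1],round(np.dot((a+b)/2-T,u)*1e3,1),"w",round(np.linalg.norm(a-b)*1e3,2))
E
```

```text
200 215 307 31.4 w 35.35
208 209 310 28.2 w 39.04
216 210 310 25.0 w 38.93
224 210 310 21.7 w 39.21
232 210 310 18.3 w 39.48
240 210 310 15.0 w 39.77
250 211 308 10.7 w 38.93
260 212 308 6.3 w 38.89
```

```bash

python3 -m creep '{"hand":[0.8,0.8,0.8],"dp":[[0.025,0,0],[0,0,0],[0,0,0]],"rotation":[[0,0.65,0],[0,0.6,0],[0,0,0]]}'
python3 -m creep '{"hand":[0.8,0.8],"dp":[[-0.02,0,0.25],[0,0,0]],"rotation":[[0,0,0],[0,0,0]]}'
python3 -m creep '{"hand":[0.8,0.8],"dp":[[-0.009,0,0.1],[0,0,0]],"rotation":[[0,0,0],[0,0,0]]}'
python3 -c "
from h import *
T=ctrl.get_state()['tcp_pos'];u=np.array([.5864,.81]);d=np.array([.4667,.1994])-T[:2];print(T,'stand rel',d@u*1e3,d@[-.81,.5864]*1e3)"
```

```text
t: 23.68
tcp_pos: [0.4666, 0.1993, 0.0846]
ee_rot: [-180.0, -5.0, 54.1]
force: [0.2, 0.3, -3.9]
gripper_width: 0.454
grasp_force: 83.6
t: 23.92
tcp_pos: [0.4668, 0.1999, 0.0689]
ee_rot: [-180.0, -4.9, 54.2]
force: [0.6, -0.2, -4.3]
gripper_width: 0.452
grasp_force: 83.3
t: 24.18
tcp_pos: [0.4669, 0.2, 0.0631]
ee_rot: [-180.0, -5.0, 54.2]
force: [-0.2, 0.2, -3.4]
gripper_width: 0.453
grasp_force: 83.4
[0.46694541 0.20001134 0.06308262] stand rel -0.6390936968941507 -0.15970340491342375
```

```bash

python3 -m creep '{"hand":[0.8,0.8],"dp":[[-0.025,0,0.2],[0,0,0]],"rotation":[[0,0,0],[0,0,0]]}'
python3 -m creep '{"hand":[0.8,0.8],"dp":[[-0.015,0,0.15],[0,0,0]],"rotation":[[0,0,0],[0,0,0]]}'
python3 -m creep '{"hand":[0.8,0.8],"dp":[[-0.013,0,0.15],[0,0,0]],"rotation":[[0,0,0],[0,0,0]]}'
```

```text
t: 24.42
tcp_pos: [0.4662, 0.1995, 0.0502]
ee_rot: [-179.9, -4.9, 54.2]
force: [-0.2, -0.3, -4.5]
gripper_width: 0.451
grasp_force: 83.5
t: 24.68
tcp_pos: [0.4663, 0.1994, 0.0415]
ee_rot: [-180.0, -5.0, 54.2]
force: [-0.1, -0.2, -3.4]
gripper_width: 0.455
grasp_force: 83.5
t: 24.92
tcp_pos: [0.4669, 0.1996, 0.0325]
ee_rot: [-180.0, -5.0, 54.2]
force: [2.8, 0.8, -5.4]
gripper_width: 0.45
grasp_force: 83.5
```

```bash

python3 -m creep '{"hand":[0.8,0.8],"dp":[[0.005,0,0.07],[0,0,0]],"rotation":[[0,0,0],[0,0,0]]}'
python3 -m creep '{"hand":[0.8,0.8],"dp":[[0.0,0,0.06],[0,0,0]],"rotation":[[0,0,0],[0,0,0]]}'
```

```text
t: 25.18
tcp_pos: [0.4668, 0.2, 0.0286]
ee_rot: [-180.0, -5.0, 54.2]
force: [-0.8, -0.9, -4.4]
gripper_width: 0.452
grasp_force: 83.5
t: 25.42
tcp_pos: [0.4671, 0.2003, 0.0251]
ee_rot: [-180.0, -5.0, 54.2]
force: [-0.3, -0.1, -4.7]
gripper_width: 0.456
grasp_force: 83.5
```

```bash

python3 -m creep '{"hand":[0.8,0.8],"dp":[[-0.008,0,0.05],[0,0,0]],"rotation":[[0,0,0],[0,0,0]]}'
python3 -m creep '{"hand":[0.8,0.8],"dp":[[-0.006,0,0.04],[0,0,0]],"rotation":[[0,0,0],[0,0,0]]}'
```

```text
t: 25.68
tcp_pos: [0.4672, 0.2002, 0.0222]
ee_rot: [180.0, -5.0, 54.2]
force: [-0.5, 0.2, -4.4]
gripper_width: 0.45
grasp_force: 83.9
t: 25.92
tcp_pos: [0.4681, 0.2006, 0.0208]
ee_rot: [179.9, -5.1, 54.2]
force: [0.6, 5.0, 16.8]
gripper_width: 0.45
grasp_force: 87.0
```

```bash

python3 -m creep '{"hand":[0.2,0.2,0.2],"dp":[[0,0,0],[0,0,0],[0,0,0]],"rotation":[[0,0,0],[0,0,0],[0,0,0]]}' 40
python3 -m creep '{"hand":[0.1,0.1,0.1,0.1],"dp":[[0,0,-0.5],[0,0,-0.5],[0,0,-0.5],[0,0,0]],"rotation":[[0,0,0],[0,-0.65,0],[0,-0.6,0],[0,0,0]]}'
python3 - <<'E'
from h import *
s=ctrl.get_state(); c=ctrl.get_calibration('wrist'); im=ctrl.grab_frame('wrist'); cv2.imwrite('pics/w8.png',im[:,:,::-1])
print(s['tcp_pos'],s['ee_rot'])
lid(im,c,.046,(255,230)); rows(.5289,.0786,.13,62.5,4)
E
```

```text
t: 26.3
tcp_pos: [0.467, 0.2, 0.0198]
ee_rot: [-180.0, -5.0, 54.2]
force: [0.5, 0.1, -0.0]
gripper_width: 0.797
grasp_force: 0.0
t: 26.8
tcp_pos: [0.4647, 0.1954, 0.1114]
ee_rot: [179.9, -0.2, 54.2]
force: [0.8, 0.3, -0.6]
gripper_width: 0.899
grasp_force: 0.0
[0.46467826 0.19541716 0.1113867 ] [ 1.79856213e+02 -1.54179891e-01  5.41917788e+01]
lid ctr [467.9 201.3] size [61.1 39.9] ang 54.0 blob px (229, 151, 61, 87)
turn/row [ 0.   -0.01 -0.52] for 4 | turn total [ 0.1 -0.1 -8.3] | d mm [  65. -117.   20.]
0 [-0.23  0.5  -0.08]
1 [-0.25  0.5  -0.08]
2 [-0.27  0.49 -0.08]
3 [-0.29  0.48 -0.08]
```

```bash

python3 -m creep '{"hand":[0.1,0.1,0.1,0.1,0.1],"dp":[[-0.23,0.5,-0.08],[-0.25,0.5,-0.08],[-0.27,0.49,0],[-0.29,0.48,0.3],[0,0,0.3]],"rotation":[[0,0,-0.52],[0,0,-0.52],[0,0,-0.52],[0,0,-0.52],[0,0,0]]}' 50
python3 -m creep '{"hand":[0.1],"dp":[[0,0,0]],"rotation":[[0,0,0]]}'
python3 - <<'E'
from h import *
s=ctrl.get_state(); c=ctrl.get_calibration('wrist'); im=ctrl.grab_frame('wrist'); cv2.imwrite('pics/w9.png',im[:,:,::-1])
print(s['tcp_pos'],s['ee_rot'])
x,y,a=lid(im,c,.045,(262,212)); rows(x,y,.016,62.5,2); lid(im,c,.045,(262,130))
E
```

```text
t: 27.48
tcp_pos: [0.5297, 0.0764, 0.0817]
ee_rot: [-180.0, -0.0, 62.4]
force: [-0.5, 0.7, -1.2]
gripper_width: 0.899
grasp_force: 0.0
t: 27.6
tcp_pos: [0.5276, 0.0779, 0.0813]
ee_rot: [-179.8, 0.1, 62.4]
force: [0.6, 1.0, 0.7]
gripper_width: 0.898
grasp_force: 0.0
[0.52760667 0.0778766  0.08130419] [-1.79801487e+02  9.32795453e-02  6.24335764e+01]
lid ctr [528.1  80. ] size [41.9 61.5] ang -28.6 blob px (208, 182, 105, 68)
turn/row [-0.02  0.01 -0.  ] for 2 | turn total [-0.1  0.1 -0. ] | d mm [  0.   2. -66.]
0 [ 0.01 -0.01  0.55]
1 [ 0.01 -0.01  0.55]
lid ctr [553.5 124.6] size [40.  61.2] ang -28.6 blob px (207, 91, 114, 75)
```

```bash

python3 -m creep '{"hand":[0.1,0.1,0.1],"dp":[[0.01,0,0.55],[0.01,0,0.53],[0,0,0]],"rotation":[[0,0,0],[0,0,0],[0,0,0]]}' 50
python3 -m creep '{"hand":[0.6,0.6,0.6,0.6],"dp":[[0,0,0],[0,0,0],[0,0,0],[0,0,0]],"rotation":[[0,0,0],[0,0,0],[0,0,0],[0,0,0]]}' 50
python3 -m creep '{"hand":[0.6,0.6,0.6,0.6,0.6],"dp":[[0,0,-0.4],[0,0,-0.6],[0,0,-0.5],[0,0,0],[0,0,0]],"rotation":[[0,0,0],[0,0,0],[0,0,0],[0,0,0],[0,0,0]]}'
python3 -c "
from h import *
rows(.395,.093,.065,144.1,21)"
```

```text
t: 28.02
tcp_pos: [0.5283, 0.0797, 0.0174]
ee_rot: [-179.8, 0.1, 62.5]
force: [0.1, -0.0, -0.0]
gripper_width: 0.9
grasp_force: 0.0
t: 28.52
tcp_pos: [0.5304, 0.0795, 0.0197]
ee_rot: [179.9, -0.1, 62.5]
force: [-1.1, 1.0, 11.5]
gripper_width: 0.716
grasp_force: 55.4
t: 29.15
tcp_pos: [0.5295, 0.0794, 0.1084]
ee_rot: [180.0, -0.0, 62.5]
force: [-0.1, -0.1, -0.3]
gripper_width: 0.716
grasp_force: 54.6
turn/row [ 0.    0.   -0.97] for 21 | turn total [  0.    0.  -81.6] | d mm [-134.   14.  -43.]
0 [-0.04 -0.1   0.03]
1 [-0.03 -0.1   0.03]
2 [-0.03 -0.1   0.03]
3 [-0.02 -0.11  0.03]
4 [-0.01 -0.11  0.03]
5 [-0.   -0.11  0.03]
6 [ 0.   -0.11  0.03]
7 [ 0.01 -0.11  0.03]
8 [ 0.02 -0.11  0.03]
9 [ 0.02 -0.1   0.03]
10 [ 0.03 -0.1   0.03]
11 [ 0.04 -0.1   0.03]
12 [ 0.05 -0.1   0.03]
13 [ 0.05 -0.09  0.03]
14 [ 0.06 -0.09  0.03]
15 [ 0.06 -0.09  0.03]
16 [ 0.07 -0.08  0.03]
17 [ 0.07 -0.08  0.03]
18 [ 0.08 -0.07  0.03]
19 [ 0.08 -0.07  0.03]
20 [ 0.09 -0.06  0.03]
```

Width shows it is held but weightless: this is the empty one. Put it back.

```bash

python3 -m creep '{"hand":[0.6,0.6,0.6,0.6,0.6],"dp":[[0,0,0.5],[0,0,0.5],[0,0,0.3],[0,0,0.17],[0,0,0]],"rotation":[[0,0,0],[0,0,0],[0,0,0],[0,0,0],[0,0,0]]}'
python3 -m creep '{"hand":[0.1,0.1,0.1],"dp":[[0,0,0],[0,0,0],[0,0,0]],"rotation":[[0,0,0],[0,0,0],[0,0,0]]}'
python3 -m creep '{"hand":[0.12,0.12,0.12,0.12],"dp":[[0,0,-0.6],[0,0,-0.6],[0,0,0],[0,0,0]],"rotation":[[0,0,0],[0,0,0],[0,0,0],[0,0,0]]}'
python3 - <<'E'
from h import *
s=ctrl.get_state(); c=ctrl.get_calibration('wrist'); im=ctrl.grab_frame('wrist'); cv2.imwrite('pics/w10.png',im[:,:,::-1])
print(s['tcp_pos'],s['ee_rot'])
lid(im,c,.045,(262,200)); x,y,a=lid(im,c,.045,(262,120)); rows(x,y,.08,62.5,2)
E
```

```text
t: 29.78
tcp_pos: [0.5291, 0.0794, 0.0194]
ee_rot: [-179.9, 0.0, 62.5]
force: [0.3, -0.1, -0.9]
gripper_width: 0.715
grasp_force: 57.5
t: 30.15
tcp_pos: [0.5298, 0.0794, 0.0204]
ee_rot: [180.0, -0.0, 62.5]
force: [0.0, -0.6, -0.2]
gripper_width: 0.9
grasp_force: 0.0
t: 30.65
tcp_pos: [0.5294, 0.0794, 0.0919]
ee_rot: [-180.0, 0.0, 62.5]
force: [-1.0, -0.2, 1.2]
gripper_width: 0.878
grasp_force: 0.0
[0.52938749 0.07936073 0.09189145] [-1.79993315e+02  3.92607277e-03  6.24853678e+01]
lid ctr [529.   78.7] size [41.5 61.2] ang -27.5 blob px (211, 183, 99, 63)
lid ctr [553.5 124.6] size [40.1 61.1] ang -28.7 blob px (209, 96, 106, 70)
turn/row [-0.01  0.   -0.  ] for 2 | turn total [-0.1  0.  -0. ] | d mm [ 24.  45. -11.]
0 [0.43 0.01 0.1 ]
1 [0.43 0.01 0.1 ]
```

```bash

python3 -m creep '{"hand":[0.12,0.12,0.12,0.12,0.12],"dp":[[0.43,0.01,0.1],[0.43,0.01,0.1],[0,0,0],[0,0,0.53],[0,0,0.53]],"rotation":[[0,0,0],[0,0,0],[0,0,0],[0,0,0],[0,0,0]]}' 50
python3 -m creep '{"hand":[0.12,0.6,0.6,0.6,0.6],"dp":[[0,0,0],[0,0,0],[0,0,0],[0,0,0],[0,0,0]],"rotation":[[0,0,0],[0,0,0],[0,0,0],[0,0,0],[0,0,0]]}' 50
python3 -m creep '{"hand":[0.6,0.6,0.6,0.6,0.6],"dp":[[0,0,-0.4],[0,0,-0.6],[0,0,-0.5],[0,0,0],[0,0,0]],"rotation":[[0,0,0],[0,0,0],[0,0,0],[0,0,0],[0,0,0]]}'
python3 -c "
from h import *
rows(.392,.090,.10,144.1,21)"
```

```text
t: 31.32
tcp_pos: [0.554, 0.1241, 0.0154]
ee_rot: [-180.0, 0.0, 62.5]
force: [0.3, -0.2, -0.2]
gripper_width: 0.881
grasp_force: 0.0
t: 31.95
tcp_pos: [0.5549, 0.1246, 0.0173]
ee_rot: [179.9, -0.0, 62.5]
force: [-1.3, -0.9, 8.4]
gripper_width: 0.718
grasp_force: 56.1
t: 32.58
tcp_pos: [0.554, 0.1245, 0.1059]
ee_rot: [-180.0, 0.0, 62.5]
force: [0.3, 0.3, -3.8]
gripper_width: 0.715
grasp_force: 59.2
turn/row [-0.   -0.   -0.97] for 21 | turn total [ -0.1  -0.  -81.6] | d mm [-162.  -35.   -6.]
0 [-0.08 -0.1   0.  ]
1 [-0.08 -0.11  0.  ]
2 [-0.07 -0.11  0.  ]
3 [-0.06 -0.12  0.  ]
4 [-0.05 -0.12  0.  ]
5 [-0.05 -0.12  0.  ]
6 [-0.04 -0.13  0.  ]
7 [-0.03 -0.13  0.  ]
8 [-0.02 -0.13  0.  ]
9 [-0.01 -0.13  0.  ]
10 [-0.   -0.13  0.  ]
11 [ 0.01 -0.13  0.  ]
12 [ 0.02 -0.13  0.  ]
13 [ 0.03 -0.13  0.  ]
14 [ 0.03 -0.13  0.  ]
15 [ 0.04 -0.12  0.  ]
16 [ 0.05 -0.12  0.  ]
17 [ 0.06 -0.12  0.  ]
18 [ 0.07 -0.11  0.  ]
19 [ 0.07 -0.11  0.  ]
20 [ 0.08 -0.1   0.  ]
```

```bash

python3 -m creep '{"hand":[0.6,0.6,0.6,0.6,0.6],"dp":[[-0.08,-0.1,0],[-0.08,-0.11,0],[-0.07,-0.11,0],[-0.06,-0.12,0],[-0.05,-0.12,0]],"rotation":[[0,0,-0.97],[0,0,-0.97],[0,0,-0.97],[0,0,-0.97],[0,0,-0.97]]}'
python3 -m creep '{"hand":[0.6,0.6,0.6,0.6,0.6],"dp":[[-0.05,-0.12,0],[-0.04,-0.13,0],[-0.03,-0.13,0],[-0.02,-0.13,0],[-0.01,-0.13,0]],"rotation":[[0,0,-0.97],[0,0,-0.97],[0,0,-0.97],[0,0,-0.97],[0,0,-0.97]]}'
python3 -m creep '{"hand":[0.6,0.6,0.6,0.6,0.6],"dp":[[0,-0.13,0],[0.01,-0.13,0],[0.02,-0.13,0],[0.03,-0.13,0],[0.03,-0.13,0]],"rotation":[[0,0,-0.97],[0,0,-0.97],[0,0,-0.97],[0,0,-0.97],[0,0,-0.97]]}'
python3 -m creep '{"hand":[0.6,0.6,0.6,0.6,0.6],"dp":[[0.04,-0.12,0.05],[0.05,-0.12,0.1],[0.06,-0.12,0.15],[0.07,-0.11,0.2],[0.07,-0.11,0.2]],"rotation":[[0,0,-0.97],[0,0,-0.97],[0,0,-0.97],[0,0,-0.97],[0,0,-0.97]]}'
python3 -m creep '{"hand":[0.6,0.6,0.6,0.6],"dp":[[0.08,-0.1,0.2],[0,0,0.2],[0,0,0.2],[0,0,0]],"rotation":[[0,0,-0.97],[0,0,0],[0,0,0],[0,0,0]]}'
python3 -c "
from h import *
rows(.392,.09,.0135,144.1,1)"
```

```text
t: 33.2
tcp_pos: [0.5147, 0.1166, 0.1052]
ee_rot: [-179.9, 0.0, 82.0]
force: [-0.6, -0.1, -3.0]
gripper_width: 0.717
grasp_force: 59.2
t: 33.83
tcp_pos: [0.4761, 0.1077, 0.1053]
ee_rot: [-179.9, -0.0, 101.4]
force: [-0.4, 0.4, -3.7]
gripper_width: 0.711
grasp_force: 59.2
t: 34.45
tcp_pos: [0.4374, 0.1001, 0.1055]
ee_rot: [-179.9, -0.1, 120.8]
force: [-0.4, -0.1, -3.9]
gripper_width: 0.713
grasp_force: 59.2
t: 35.08
tcp_pos: [0.3993, 0.092, 0.0634]
ee_rot: [-179.9, -0.1, 140.2]
force: [-0.2, -0.2, -4.3]
gripper_width: 0.714
grasp_force: 59.2
t: 35.58
tcp_pos: [0.3924, 0.0906, 0.0277]
ee_rot: [-179.9, -0.1, 143.9]
force: [-0.6, -0.8, -3.8]
gripper_width: 0.712
grasp_force: 59.1
turn/row [-0.01 -0.02 -0.05] for 1 | turn total [-0.1 -0.1 -0.2] | d mm [ -0.  -1. -14.]
0 [-0.   -0.01  0.24]
```

```bash

python3 -m creep '{"hand":[0.6,0.6,0.6],"dp":[[0,0,0.17],[0,0,0.06],[0,0,0]],"rotation":[[0,0,0],[0,0,0],[0,0,0]]}'
python3 -m creep '{"hand":[0.6,0.6],"dp":[[0,0,0.02],[0,0,0]],"rotation":[[0,0,0],[0,0,0]]}'
```

```text
t: 35.95
tcp_pos: [0.3925, 0.0906, 0.0146]
ee_rot: [-180.0, -0.0, 144.0]
force: [-0.1, 0.4, -3.7]
gripper_width: 0.715
grasp_force: 59.2
t: 36.2
tcp_pos: [0.3927, 0.0906, 0.0137]
ee_rot: [180.0, 0.0, 144.0]
force: [-0.2, -0.1, -4.0]
gripper_width: 0.712
grasp_force: 59.2
```

Release, lift, and turn 90° for the long-side grip.

```bash

python3 -m creep '{"hand":[0.1,0.1,0.1],"dp":[[0,0,0.02],[0,0,0],[0,0,0]],"rotation":[[0,0,0],[0,0,0],[0,0,0]]}'
python3 -m creep '{"hand":[0.2,0.2,0.2,0.2,0.2],"dp":[[0,0,-0.6],[0,0,-0.8],[0,0,0],[0,0,0],[0,0,0]],"rotation":[[0,0,0],[0,0,0.4],[0,0,1],[0,0,1],[0,0,1]]}'
python3 -m creep '{"hand":[0.2,0.2,0.2,0.2,0.2],"dp":[[0,0,0],[0,0,0],[0,0,0],[0,0,0],[0,0,0]],"rotation":[[0,0,1],[0,0,1],[0,0,1],[0,0,1],[0,0,1]]}'
python3 -m creep '{"hand":[0.2,0.2,0.2,0.2,0.2],"dp":[[0,0,0],[0,0,0],[0,0,0],[0,0,0],[0,0,0]],"rotation":[[0,0,1],[0,0,1],[0,0,1],[0,0,1],[0,0,1]]}'
python3 -m creep '{"hand":[0.2,0.2,0.2,0.2,0.2],"dp":[[0,0,0],[0,0,0],[0,0,0],[0,0,0],[0,0,0]],"rotation":[[0,0,1],[0,0,1],[0,0,1],[0,0,1],[0,0,1]]}'
python3 -m creep '{"hand":[0.2,0.2,0.2,0.2,0.2],"dp":[[0,0,0],[0,0,0],[0,0,0],[0,0,0],[0,0,0]],"rotation":[[0,0,1],[0,0,1],[0,0,1],[0,0,1],[0,0,0]]}'
python3 - <<'E'
from h import *
s=ctrl.get_state(); c=ctrl.get_calibration('wrist'); im=ctrl.grab_frame('wrist'); cv2.imwrite('pics/w11.png',im[:,:,::-1])
print(s['tcp_pos'],s['ee_rot'],s['force'][2])
x,y,a=lid(im,c,.04,(263,204)); rows(x,y,.0135,54.1,3)
E
```

```text
t: 36.58
tcp_pos: [0.3927, 0.0906, 0.0124]
ee_rot: [180.0, 0.0, 144.0]
force: [-0.1, 0.9, 0.4]
gripper_width: 0.899
grasp_force: 0.0
t: 37.2
tcp_pos: [0.3926, 0.0906, 0.0966]
ee_rot: [180.0, 0.0, 130.2]
force: [0.4, -0.3, -0.8]
gripper_width: 0.802
grasp_force: 0.0
t: 37.83
tcp_pos: [0.3925, 0.0906, 0.0964]
ee_rot: [-180.0, 0.0, 110.2]
force: [-0.4, 0.2, 0.8]
gripper_width: 0.802
grasp_force: 0.0
t: 38.45
tcp_pos: [0.3925, 0.0906, 0.0964]
ee_rot: [-180.0, 0.0, 90.2]
force: [0.0, 0.2, 0.3]
gripper_width: 0.803
grasp_force: 0.0
t: 39.08
tcp_pos: [0.3925, 0.0906, 0.0964]
ee_rot: [-180.0, 0.0, 70.2]
force: [0.4, 0.3, 0.4]
gripper_width: 0.8
grasp_force: 0.0
t: 39.7
tcp_pos: [0.3925, 0.0906, 0.0964]
ee_rot: [-180.0, 0.0, 54.4]
force: [-0.4, -1.0, -0.1]
gripper_width: 0.799
grasp_force: 0.0
[0.39252343 0.09058588 0.09641017] [-1.79996597e+02  3.31138144e-03  5.43808039e+01] -0.0915367774826343
lid ctr [394.5  91.8] size [61.8 39. ] ang 52.9 blob px (232, 160, 62, 90)
turn/row [0.   0.   0.03] for 3 | turn total [0.  0.  0.4] | d mm [  2.   1. -83.]
0 [0.01 0.   0.46]
1 [0.01 0.   0.46]
2 [0.01 0.   0.46]
```

```bash

python3 -m creep '{"hand":[0.2,0.2,0.2,0.2,0.2],"dp":[[0.01,0,0.46],[0.01,0,0.46],[0,0,0.46],[0,0,0],[0,0,0]],"rotation":[[0,0,0.05],[0,0,0],[0,0,0],[0,0,0],[0,0,0]]}' 80
python3 -m creep '{"hand":[0.8,0.8,0.8,0.8,0.8],"dp":[[0,0,0],[0,0,0],[0,0,0],[0,0,0],[0,0,0]],"rotation":[[0,0,0],[0,0,0],[0,0,0],[0,0,0],[0,0,0]]}' 80
python3 -m creep '{"hand":[0.8,0.8,0.8,0.8,0.8],"dp":[[0,0,-0.3],[0,0,-0.5],[0,0,-0.5],[0,0,-0.4],[0,0,-0.2]],"rotation":[[0,0,0],[0,0,0],[0,0,0],[0,0,0],[0,0,0]]}'
python3 -c "
from h import *
T=ctrl.get_state()['tcp_pos']; d=np.array([.4665,.1995])-T[:2]; print(d@[.5864,.81]/.06,d@[.81,-.5864]/.06)"
```

```text
t: 40.38
tcp_pos: [0.3934, 0.0916, 0.0142]
ee_rot: [180.0, -0.0, 54.2]
force: [-0.1, -0.3, 0.3]
gripper_width: 0.799
grasp_force: 0.0
t: 41.0
tcp_pos: [0.394, 0.0916, 0.0147]
ee_rot: [179.9, -0.1, 54.2]
force: [-1.5, -1.1, 21.0]
gripper_width: 0.455
grasp_force: 78.1
t: 41.62
tcp_pos: [0.3936, 0.0916, 0.1289]
ee_rot: [179.9, -0.1, 54.2]
force: [0.9, -0.5, -4.2]
gripper_width: 0.451
grasp_force: 83.0
2.1693345357785163 -0.0696559803944747
```

```bash

python3 -m creep '{"hand":[0.8,0.8,0.8,0.8,0.8],"dp":[[0.2,-0.01,0],[0.35,-0.02,0],[0.45,-0.02,0],[0.45,-0.01,0],[0.4,-0.01,0]],"rotation":[[0,0,0],[0,0,0],[0,0,0],[0,0,0],[0,0,0]]}'
python3 -m creep '{"hand":[0.8,0.8,0.8,0.8],"dp":[[0.25,0,0],[0.08,0,0],[0,0,0],[0,0,0]],"rotation":[[0,0,0],[0,0,0],[0,0,0],[0,0,0]]}'
python3 - <<'E'
from h import *
s=ctrl.get_state(); c=ctrl.get_calibration('wrist'); im=ctrl.grab_frame('wrist'); cv2.imwrite('pics/w12.png',im[:,:,::-1]); np.savez('w12.npz',**c)
T=s['tcp_pos']; u=np.array([np.cos(np.radians(54.1)),np.sin(np.radians(54.1)),0]); print(T,s['ee_rot'],"stand rel",(np.array([.4667,.1994,T[2]])-T)@u*1e3)
lid(im,c,T[2]-.0145+.04,(255,250))
g=cv2.cvtColor(im,cv2.COLOR_RGB2GRAY); h=cv2.cvtColor(im,cv2.COLOR_RGB2HSV); print([(v,int(g[v,256:265].mean()),int(np.median(h[v,256:265,0])),int(np.median(h[v,256:265,1]))) for v in range(120,214,2)])
m=cv2.inRange(h,(98,100,12),(130,255,255))
for v in range(200,262,6):
    k=np.where(m[v])[0]; k=k[(k>190)&(k<330)]
    a,b=pos(c,k[0]-.5,v,T[2]+.0255),pos(c,k[-1]+.5,v,T[2]+.0255); print(v,k[0],k[-1],round((a-T)@u*1e3,1),"w",round(np.linalg.norm(a-b)*1e3,2))
E
```

```text
t: 42.25
tcp_pos: [0.4552, 0.1855, 0.1263]
ee_rot: [-179.9, 0.1, 54.2]
force: [0.8, -0.0, -3.5]
gripper_width: 0.451
grasp_force: 83.0
t: 42.75
tcp_pos: [0.466, 0.1995, 0.1275]
ee_rot: [-180.0, 0.0, 54.1]
force: [-0.5, -0.1, -3.5]
gripper_width: 0.452
grasp_force: 83.0
[0.46600302 0.19954868 0.12750024] [-1.79981309e+02  2.87407495e-02  5.41377629e+01] stand rel 0.2882490976041968
lid ctr [467.2 201.5] size [62.  39.4] ang 53.7 blob px (211, 195, 101, 138)
[(120, 181, 15, 17), (122, 180, 14, 15), (124, 181, 14, 15), (126, 178, 12, 17), (128, 77, 165, 13), (130, 59, 158, 12), (132, 59, 135, 8), (134, 58, 150, 9), (136, 58, 130, 9), (138, 88, 120, 3), (140, 164, 15, 3), (142, 214, 20, 4), (144, 206, 20, 4), (146, 108, 30, 5), (148, 103, 90, 2), (150, 106, 0, 5), (152, 126, 135, 4), (154, 72, 110, 122), (156, 92, 109, 141), (158, 98, 109, 146), (160, 102, 109, 145), (162, 102, 109, 148), (164, 107, 109, 149), (166, 109, 109, 151), (168, 105, 109, 153), (170, 103, 109, 152), (172, 105, 109, 150), (174, 108, 109, 149), (176, 179, 109, 40), (178, 164, 10, 7), (180, 73, 110, 23), (182, 73, 109, 23), (184, 74, 109, 23), (186, 75, 110, 25), (188, 75, 109, 26), (190, 75, 110, 22), (192, 75, 109, 25), (194, 61, 109, 82), (196, 53, 111, 123), (198, 56, 109, 127), (200, 59, 109, 138), (202, 81, 109, 152), (204, 82, 109, 154), (206, 87, 109, 154), (208, 87, 109, 154), (210, 87, 108, 155), (212, 88, 109, 153)]
200 212 308 31.2 w 37.31
206 211 311 28.7 w 39.05
212 211 310 26.3 w 38.87
218 211 310 23.8 w 39.07
224 210 310 21.3 w 39.67
230 211 310 18.8 w 39.49
236 211 309 16.2 w 39.3
242 211 309 13.6 w 39.52
248 212 308 11.0 w 38.93
254 213 307 8.4 w 38.33
260 213 307 5.7 w 38.54
```

```bash
python3 - <<'E'
from h import *
c=dict(np.load("w12.npz")); T=ctrl.get_state()['tcp_pos']; u=np.array([np.cos(np.radians(54.1)),np.sin(np.radians(54.1)),0])
for n,v,z in [("upper lid far edge",194.2,T[2]+.0253),("upper bottom far edge",179.2,T[2]-.0147),("lower lid far",153.3,.046),("floor far(47)",127.3,.006),("plate top outer",139.3,.068),("plate inner",145.6,.068)]:
    print(n,round(np.dot(pos(c,260,v,z)-T,u)*1e3,1))
E
```

```text
upper lid far edge 33.4
upper bottom far edge 29.9
lower lid far 32.9
floor far(47) 48.3
plate top outer 45.2
plate inner 41.2
```

```bash

python3 -m creep '{"hand":[0.8,0.8,0.8],"dp":[[0.01,0,0],[0,0,0],[0,0,0]],"rotation":[[0,0.55,0],[0,0.5,0],[0,0,0]]}'
python3 -m creep '{"hand":[0.8,0.8,0.8,0.8],"dp":[[-0.02,0,0.3],[-0.02,0,0.25],[0,0,0],[0,0,0]],"rotation":[[0,0,0],[0,0,0],[0,0,0],[0,0,0]]}'
python3 -m creep '{"hand":[0.8,0.8],"dp":[[-0.007,0,0.1],[0,0,0]],"rotation":[[0,0,0],[0,0,0]]}'
python3 -m creep '{"hand":[0.8,0.8],"dp":[[-0.007,0,0.1],[0,0,0]],"rotation":[[0,0,0],[0,0,0]]}'
```

```text
t: 43.18
tcp_pos: [0.4663, 0.1999, 0.1277]
ee_rot: [-180.0, -4.2, 54.1]
force: [-0.6, 0.2, -3.7]
gripper_width: 0.454
grasp_force: 83.0
t: 43.68
tcp_pos: [0.4671, 0.2007, 0.095]
ee_rot: [180.0, -4.2, 54.2]
force: [0.6, 0.4, -3.9]
gripper_width: 0.45
grasp_force: 82.7
t: 43.92
tcp_pos: [0.4667, 0.2006, 0.0883]
ee_rot: [-180.0, -4.2, 54.2]
force: [0.3, 0.1, -3.9]
gripper_width: 0.452
grasp_force: 82.7
t: 44.18
tcp_pos: [0.4666, 0.2006, 0.0821]
ee_rot: [-180.0, -4.2, 54.2]
force: [-0.3, -0.9, -3.5]
gripper_width: 0.453
grasp_force: 82.7
```

```bash

python3 -m creep '{"hand":[0.8,0.8],"dp":[[-0.012,0,0.12],[0,0,0]],"rotation":[[0,0,0],[0,0,0]]}'
python3 -m creep '{"hand":[0.8,0.8],"dp":[[-0.01,0,0.1],[0,0,0]],"rotation":[[0,0,0],[0,0,0]]}'
python3 -m creep '{"hand":[0.8,0.8],"dp":[[-0.005,0,0.06],[0,0,0]],"rotation":[[0,0,0],[0,0,0]]}'
```

```text
t: 44.42
tcp_pos: [0.4664, 0.2003, 0.0747]
ee_rot: [-180.0, -4.2, 54.2]
force: [0.5, 0.1, -3.4]
gripper_width: 0.454
grasp_force: 82.8
t: 44.68
tcp_pos: [0.4664, 0.2003, 0.0688]
ee_rot: [-180.0, -4.2, 54.2]
force: [-0.1, 0.2, -4.3]
gripper_width: 0.449
grasp_force: 82.8
t: 44.92
tcp_pos: [0.4665, 0.2003, 0.0654]
ee_rot: [-180.0, -4.2, 54.2]
force: [0.6, 0.4, -3.2]
gripper_width: 0.45
grasp_force: 82.8
```

```bash

python3 -m creep '{"hand":[0.8,0.8],"dp":[[-0.004,0,0.05],[0,0,0]],"rotation":[[0,0,0],[0,0,0]]}'
python3 -m creep '{"hand":[0.8,0.8],"dp":[[-0.002,0,0.025],[0,0,0]],"rotation":[[0,0,0],[0,0,0]]}'
```

```text
t: 45.18
tcp_pos: [0.4669, 0.2004, 0.0628]
ee_rot: [180.0, -4.2, 54.2]
force: [-0.4, 0.6, 3.9]
gripper_width: 0.45
grasp_force: 84.1
t: 45.42
tcp_pos: [0.4673, 0.2007, 0.062]
ee_rot: [179.9, -4.3, 54.2]
force: [-2.4, 2.2, 18.6]
gripper_width: 0.454
grasp_force: 86.0
```

Seated. Release, rise, and check the stack.

```bash

python3 -m creep '{"hand":[0.2,0.2,0.2],"dp":[[0,0,0],[0,0,0],[0,0,0]],"rotation":[[0,0,0],[0,0,0],[0,0,0]]}'
python3 -m creep '{"hand":[0.2,0.2,0.2,0.2,0.2],"dp":[[0,0,-0.4],[0,0,-0.5],[0,0,-0.5],[0,0,-0.3],[0,0,0]],"rotation":[[0,0,0],[0,-0.55,0],[0,-0.5,0],[0,0,0],[0,0,0]]}'
python3 - <<'E'
from h import *
s=ctrl.get_state(); c=ctrl.get_calibration('wrist'); im=ctrl.grab_frame('wrist'); print(s['tcp_pos'])
lid(im,c,.086,(255,230)); a=cv2.resize(im[:,:,::-1],(500,375))
t=ctrl.grab_frame('side')[90:210,130:300]; b=cv2.copyMakeBorder(cv2.resize(t[:,:,::-1],(300,212)),0,163,0,0,cv2.BORDER_CONSTANT)
cv2.imwrite('pics/w13.png',np.hstack([a,b]))
E
```

```text
t: 45.8
tcp_pos: [0.4666, 0.2003, 0.061]
ee_rot: [-180.0, -4.2, 54.2]
force: [0.1, 1.0, -0.1]
gripper_width: 0.795
grasp_force: 0.0
t: 46.42
tcp_pos: [0.4644, 0.1965, 0.1639]
ee_rot: [179.9, -0.1, 54.2]
force: [0.2, 0.8, -0.1]
gripper_width: 0.801
grasp_force: 0.0
[0.46435573 0.19648854 0.16387369]
lid ctr [467.4 201.4] size [60.6 39.2] ang 54.2 blob px (232, 150, 56, 82)
```

View pics/w13.png

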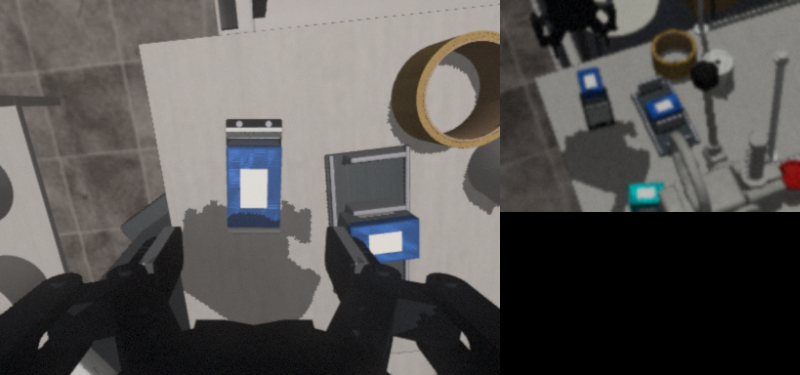

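The stack is square (lid at (253,187) in the view, 0.5 mm from the lower box), and the empty box stands in the middle bay.

```bash
python3 -c "
from plant import ctrl
print(ctrl.close_job())"
```

```text
the job is handed in; nothing more can be done
None
```

The two full boxes are stacked squarely in the stand, the empty one is back in the rack's middle bay, and the job was handed in at about 46 s; on the first try a box caught on an end plate (about 76 N wrist force, limit 120 N), so I set it down and regripped it.

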